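Jack up a bench preheater to change its foot

ROBOT

A 7-joint arm with a two-finger parallel gripper is mounted at the origin on the work surface. World frame = base frame: x ahead of the robot, y to its left, z up, the work surface at z = 0. Lengths are in m, angles in rad, forces in N, time in s.
With the tool pointing down it reaches from about 0.425 to 0.875 m from the base axis. Payload 9.9 kg.
Tool frame: the origin (TCP) lies at the very end of the fingers, on their centre line; the grasp point (between the pads) lies env.pinch_z behind it (env.pinch_z is the distance from the TCP to the grasp point, in m); z points along the fingers, y is the direction in which the jaws open and shut (so a half turn about z gives the same grasp; the last joint's range is limited). The gripper opens to 85 mm and grips with 20 to 120 N. Pads are 22 mm wide; open, the fingers measure 114 mm over their backs; the gripper's body (76 mm by 85 mm) begins 54 mm behind the grasp point. The pads swing forward as they close: fully open they stand 13 mm farther back than shut.
Start: joints at [-1.235, 0.576, 0.025, 1.437, -0.015, 1.129, -0.057], TCP at [0.275, 0.616, 0.231] pointing down, gripper open.
Joint ranges: [-2.76, 2.76], [-0.34, 2.15], [-1.52, 1.57], [0.19, 2.46], [-1.09, 4.23], [0.17, 1.99], [-2.82, 2.82]. Speed limits (rad/s): [2.22, 2.22, 3.01, 3.01, 3.14, 3.14, 3.14].

INTERFACE

Orientations are given as a unit quaternion [w, x, y, z].
In Python, from station import env, capture gives the robot as it stands.
- The arm moves only by the tool move_arm, never from a script. Its argument "deltas" is a list of rows, each a list of 7 numbers: the shift along the tool's x, y, z in units of 30 mm (1.0 is 30 mm), then the turn, a rotation vector about the tool's x, y, z in units of 6 degrees (1.0 is 6 degrees), then the opening, from -1 (shut) to 1 (fully open). A call has 1 to 8 rows; each row shifts and turns the pose as measured when the row begins, along the tool's axes as they then stand; what a row does not reach is not made up. A row lasts 1/12 s, in which the tool goes at most 41.7 mm and 7.16 degrees, less where a joint would pass 70% of its speed; a pose out of reach is approached as far as the arm can. A call is refused whole if a number of a shift passes 1 or a number of a turn 1, either way. A call with a gripper value outside its range is refused whole. The fingers move at their own pace and stop on an object; "grip_force" is the grip in N (left out, the last holds). Time passes only in rows, so rows that do not move let the fingers close. It gives the time, the measured TCP pose, the force and the opening at its end, in the units of the state.
- env.get_obs(): the state, without advancing time (a new reading comes with each control period).
- capture(name): name is "scene" or "top" or "wrist"; returns a dict with "pixels" (420x560x3 uint8, red, green, blue), "fx", "fy", "cx", "cy" (pixels), "cam_to_world" (4x4, takes a point from camera to world coordinates); the wrist camera has in their place "tool_from_camera" (4x4, takes a point from camera to tool coordinates, whose origin is the TCP and whose axes are the flange's). Camera axes: x right, y down, z forward; pixel columns grow to the right and rows downward; lengths in m; the calibration is good to about 2 mm. The wrist camera is an equidistant fisheye: a pixel r from the principal point sees the ray r / f radians off the axis. A picture is of the moment at which its call begins: read the wrist's pose just before it. There is no depth.
- env.finish_job(): hands the job in, once; it reports no verdict.
The state is a dict: "time": time; "qpos": joint angles; "qd": joint speeds; "joint_efforts": joint torques, N m; "ee_pos": TCP position; "ee_rot": TCP orientation; "contact_force": force on the tool from outside, world axes, zero at the start; "ft_torque": the same for the moment, N m; "opening": finger opening in m.
Only numpy, scipy, OpenCV 4.12 (cv2) and the standard library are available. Lean on these libraries where they do the work, as an engineer would, in place of code of your own. Each camera call takes 0.05 s, during which the arm holds its last target.

TASK

Pick up the worn black foot that came off the preheater and drop it into the orange reject box. Then stand the red jack flat on the bench with its saddle centred under the preheater's marked yellow lift tab and let go of it; pump the handle: a trial stroke first (all the way down, then let it come all the way back up), then press it all the way down again and finish while still holding it down, the preheater raised on the jack. Lift the preheater only with the jack, never with the robot, and leave the new blue foot, the screwdriver and the meter where they are.

Things in the scene. Friction and masses are not known exactly. Their poses are not given: they have to be found in the camera images.
- worn_foot: Loose worn rubber foot, black, standing upright on the bench in front of the yellow lift tab, where the jack has to stand. A round plug 22 mm across at the bottom, 28 mm at 16 mm height, with an 8 mm brass stud on top (8 mm thick; 24 mm high in all). Origin at the centre of its underside, z up along the stud. 30 g.
- reject_box: Fixed orange open box, 100 (x) by 120 (y) by 55 mm high, walls 4 mm. Origin at the centre of its underside.
- unit: Grey preheater (cold bench hot plate), case 190 (x) by 220 (y) mm, 18 to 93 mm above the bench, grille on top to 100 mm. Origin on the bench under the case's centre. It cannot slide; its -y side can be tipped up about the feet at y = +90 mm. The yellow lift tab sticks out 46 mm from the middle of its -y side, 40 mm wide, 10 mm thick, a black dot on top. Lifting takes 4 to 9 N at the tab.
- lift_pad (a point): Middle of the underside of the yellow lift tab, straight under the black dot, 22 mm out from the side of the case, 66 mm above the bench while the preheater stands down; it goes up with the case.
- unit_case (a joint): Tipping angle of the preheater, rad: 0 standing down, grows as its -y side goes up; with the jack under the tab and its handle fully down it reads about 0.09 (tab 20 mm up).
- jack: Loose red hand jack, 0.7 kg. Base plate 240 long (x -140 to +100 mm), 64 wide, 8 mm thick. Origin on its underside, below the centre of a solid block 40 (x) by 36 (y) mm, 85 mm high, by which to grip it from above. x points to the saddle, whose axis is at x = +75 mm on a sleeve 26 mm across; the handle points to -x; z up.
- saddle_top (a point): Centre of the top of the round jack saddle, 32 mm across, 50 mm above the bench with the handle up; it goes straight up by 36 mm as the handle goes fully down (60 mm per rad).
- jack_handle (a joint): Handle angle, rad: 0 is up (sprung back there by itself when let go), 0.6 is fully down. Pivot across the jack (along its y) at x = -10 mm, 55 mm high. Pressing at the end takes some 3 N at first, 8 to 13 N fully down with the preheater's load on it.
- handle_end (a point): Top of the black rubber grip at the handle's end, where to press; 105 mm along the handle from the pivot and 8 mm above its centre line. The grip is 45 mm long, 24 mm wide, 16 mm thick. The handle rises 0.45 rad above level towards its end when up, dips 0.15 rad below level when fully down: this point is 108 mm above the bench when up, 47 mm when down.
- new_foot: Loose new foot, blue, same shape as the worn one. Not to be moved.
- screwdriver: Loose screwdriver with green handle lying on the bench, about 200 mm long. Not to be moved.
- meter: Loose grey hand meter, 150 by 75 by 32 mm, lying on the bench. Not to be moved.
There are look-alikes about, which are no part of the job. Of the things that look like the reject_box, take the one that is farthest to the robot's left at the start.

How it is judged:
By the outcome, as a careful person would: the job done as asked, in the order asked, and still so for the second after the job is handed in, while the arm keeps its last pose, push and grip.
It also fails if it takes over 72 s, if anything falls off the work surface, if the arm or the gripper's body presses on something with over 40 N, if the wrist force passes 120 N, or if a joint passes its speed limit or range.

## Working session

There is one attempt and no reset: what is moved stays moved. The work goes in short steps, Python scripts to look and compute and a tool call to move; the robot and the scene stay as the last step left them, time stands still between calls to the robot, and variables do not carry over. Pictures are saved under pics/ and viewed, and the job is handed in when it is done.

Besides the shell and the picture viewer there is one more tool, called after "Call:" by a JSON object that holds its "name" and its "arguments". move_arm: Moves the arm, as the interface text tells. Its arguments: {"type":"object","properties":{"deltas":{"type":"array","items":{"type":"array","items":{"type":"number"}}},"grip_force":{"type":"number"}},"required":["deltas"]}

```bash
ls; mkdir -p pics; python3 - <<'E'
from station import env,capture
import cv2,json
o=env.get_obs();print({k:(v if not hasattr(v,'tolist') else v.tolist()) for k,v in o.items()}, env.pinch_z)
for n in ["scene","top","wrist"]:
    c=capture(n);cv2.imwrite(f"pics/{n}0.png",cv2.cvtColor(c["pixels"],cv2.COLOR_RGB2BGR))
    print(n,c["fx"],c["fy"],c["cx"],c["cy"],c.get("cam_to_world",c.get("tool_from_camera")))
E
```

```text
pics
{'time': 0.0, 'qpos': [-1.2348244730002642, 0.5765032946057502, 0.02482099058843993, 1.4379467731372897, -0.014972651706517985, 1.1289703239331967, -0.05649925708115434], 'qd': [-0.0009674120184064633, 0.0006716854235893231, 0.0011657962904033819, -0.0009557144141990962, 0.0014377596224976067, 0.0010610396589052654, -0.00024461092071525716], 'joint_efforts': [0.00021621960968332132, -76.57686710357666, 2.2504620999097824, -28.59695076942444, 0.01532771741040051, 0.012921761954203248, -2.6294130179849162e-05], 'ee_pos': [0.27490070063095895, 0.6159795514329841, 0.2304478229907425], 'ee_rot': [-0.00012324657715352393, 0.20831627642298942, 0.9780611707414737, -0.0008124502199227366], 'contact_force': [-0.2793942637359593, -0.6138982604950297, -0.04261330240628763], 'ft_torque': [0.0316280308688385, -0.029997921802554343, 0.03535338508559165], 'opening': 0.0854779186029612} 0.0187
scene 438.93313828784534 438.93313828784534 277.48498626443654 208.60348328329886 [[-0.68600404  0.38398001 -0.61802736  1.20362393]
 [ 0.72737818  0.38278537 -0.56955802  0.59981717]
 [ 0.01787293 -0.84025872 -0.54189099  0.67849164]
 [ 0.          0.          0.          1.        ]]
top 494.2768863843086 494.2768863843086 278.81380299554274 202.6015315181065 [[ 0.01892156 -0.99481897  0.09988587  0.38554936]
 [-0.9997971  -0.01813606  0.00876629 -0.01478828]
 [-0.00690933 -0.10003148 -0.99496028  1.573964  ]
 [ 0.          0.          0.          1.        ]]
wrist 325.19226210127806 325.19226210127806 281.5261938074179 208.25047236503175 [[-1.19082770e-03 -9.53404802e-01 -3.01691674e-01  7.76884376e-02]
 [ 9.99999021e-01 -9.13714988e-04 -1.05964567e-03  7.65761649e-04]
 [ 7.34611069e-04 -3.01692640e-01  9.53404957e-01 -1.42386019e-01]
 [ 0.00000000e+00  0.00000000e+00  0.00000000e+00  1.00000000e+00]]
```

View pics/scene0.png

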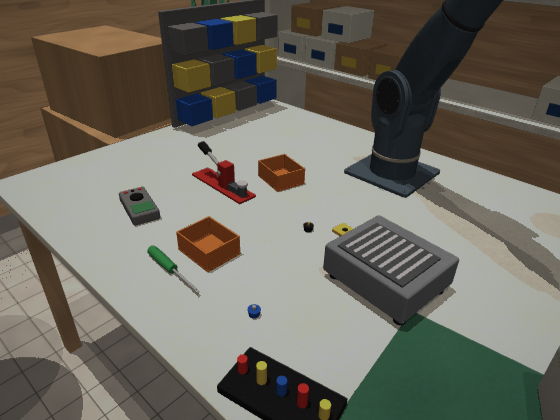

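View pics/top0.png

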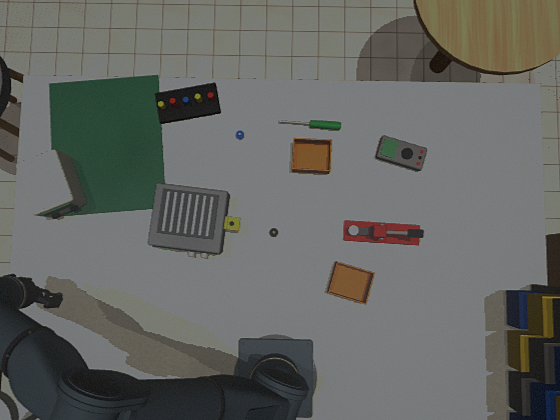

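View pics/wrist0.png

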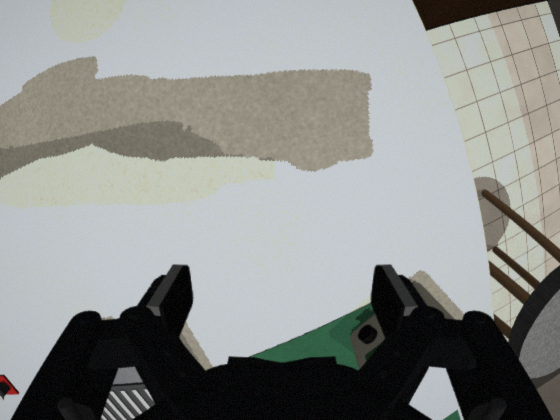

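The top view (up = +x, left = +y) shows these candidates:
- **Worn foot:** the dark plug at (273,232), in front of the yellow tab at (232,224). The blue one at (240,135) is the new foot.
- **Reject box:** orange boxes at (312,156) and (350,283). The first is farther left (+y), so I take it.
- **Jack:** the red one at (381,233), saddle toward +y at (353,230), handle toward -y. The red pegs at (172,100) belong to a rack.

Next I measure.

```bash
cat > h.py <<'E'
import numpy as np,cv2
from station import env,capture
from scipy.spatial.transform import Rotation as R
def rot(o): 
    w,x,y,z=o["ee_rot"]; return R.from_quat([x,y,z,w])
def ray(c,u,v,o=None):
    if "cam_to_world" in c:
        T=np.array(c["cam_to_world"]);d=np.array([(u-c["cx"])/c["fx"],(v-c["cy"])/c["fy"],1.])
        d=T[:3,:3]@d;return T[:3,3],d/np.linalg.norm(d)
    T=np.array(c["tool_from_camera"]);a=np.array([u-c["cx"],v-c["cy"]]);r=np.linalg.norm(a);th=r/c["fx"]
    d=np.r_[a/max(r,1e-9)*np.sin(th),np.cos(th)]
    Rt=rot(o).as_matrix();p=np.array(o["ee_pos"])
    return Rt@T[:3,3]+p,Rt@(T[:3,:3]@d)
def onz(c,u,v,z,o=None):
    p,d=ray(c,u,v,o);return p+d*(z-p[2])/d[2]
def tri(rs):
    A=np.zeros((3,3));b=np.zeros(3)
    for p,d in rs:
        M=np.eye(3)-np.outer(d,d);A+=M;b+=M@p
    x=np.linalg.solve(A,b);return x,[np.linalg.norm((np.eye(3)-np.outer(d,d))@(x-p)) for p,d in rs]
def proj(c,P,o=None):
    if "cam_to_world" in c:
        T=np.linalg.inv(np.array(c["cam_to_world"]));q=T[:3,:3]@P+T[:3,3];return np.array([c["fx"]*q[0]/q[2]+c["cx"],c["fy"]*q[1]/q[2]+c["cy"]])
    T=np.array(c["tool_from_camera"]);q=rot(o).as_matrix().T@(np.array(P)-o["ee_pos"]);q=T[:3,:3].T@(q-T[:3,3])
    n=np.hypot(q[0],q[1]);th=np.arctan2(n,q[2]);return np.array([c["cx"]+c["fx"]*th*q[0]/n,c["cy"]+c["fx"]*th*q[1]/n])
def blobs(px,lo,hi,mn=15):
    hsv=cv2.cvtColor(px,cv2.COLOR_RGB2HSV);m=cv2.inRange(hsv,np.array(lo),np.array(hi))
    n,l,s,ce=cv2.connectedComponentsWithStats(m);return [(s[i,4],s[i,:4].tolist(),ce[i].round(1).tolist(),l==i) for i in range(1,n) if s[i,4]>=mn]
def save(c,n,box=None,k=1):
    p=cv2.cvtColor(c["pixels"],cv2.COLOR_RGB2BGR)
    if box: x,y,w,h=box;p=p[y:y+h,x:x+w]
    cv2.imwrite(f"pics/{n}.png",cv2.resize(p,None,fx=k,fy=k,interpolation=cv2.INTER_NEAREST if k>1 else cv2.INTER_AREA))
def st(o=None):
    o=o or env.get_obs();print("t",round(o["time"],2),"p",np.round(o["ee_pos"],4),"R",rot(o).as_matrix().round(3).tolist(),"F",np.round(o["contact_force"],1),"op",round(o["opening"],4));return o
E
python3 - <<'E'
from h import *
c=capture("top");s=capture("scene")
save(c,"topcrop",(140,110,300,190),2.6)
for nm,cc in (("top",c),("scene",s)):
  for n,lo,hi in (("yellow",(22,120,90),(33,255,255)),("red",(0,170,70),(4,255,255)),("orange",(6,150,70),(16,255,255)),("blue",(105,130,50),(125,255,255))):
    for b in blobs(cc["pixels"],lo,hi,20): print(nm,n,b[:3],onz(cc,*b[2],0).round(3))
  h=cc["pixels"].astype(int).max(2);n,l,sx,ce=cv2.connectedComponentsWithStats((h<70).astype(np.uint8))
  for i in range(1,n):
    if 20<sx[i,4]<400: print(nm,"dark",sx[i].tolist(),ce[i].round(1),onz(cc,*ce[i],0.01).round(3))
E
```

```text
top yellow (np.int32(23), [195, 94, 5, 5], [197.0, 95.8]) [0.89  0.274 0.   ]
top yellow (np.int32(26), [158, 101, 6, 6], [160.3, 103.5]) [0.862 0.393 0.   ]
top yellow (np.int32(173), [224, 216, 16, 15], [231.6, 223.1]) [0.475 0.148 0.   ]
top yellow (np.int32(171), [542, 296, 18, 41], [545.5, 313.3]) [ 0.212 -0.839  0.   ]
top yellow (np.int32(179), [520, 335, 17, 37], [523.2, 351.8]) [ 0.093 -0.766  0.   ]
top red (np.int32(26), [208, 92, 6, 6], [210.2, 94.5]) [0.895 0.231 0.   ]
top red (np.int32(24), [170, 98, 6, 5], [172.1, 100.2]) [0.874 0.355 0.   ]
top orange (np.int32(897), [293, 139, 36, 32], [310.2, 156.1]) [ 0.696 -0.099  0.   ]
top orange (np.int32(408), [331, 266, 37, 34], [350.8, 280.9]) [ 0.3   -0.232  0.   ]
top blue (np.int32(30), [182, 97, 7, 6], [185.3, 99.3]) [0.878 0.312 0.   ]
top blue (np.int32(40), [236, 131, 8, 8], [239.7, 134.6]) [0.763 0.13  0.   ]
top blue (np.int32(288), [519, 292, 31, 37], [524.1, 308.4]) [ 0.226 -0.773  0.   ]
top blue (np.int32(317), [545, 390, 15, 30], [550.7, 403.9]) [-0.061 -0.845  0.   ]
top dark [374, 32, 26, 1, 26] [386.5  32. 
[... 4628 characters left out ...]
8  0.01 ]
scene dark [119, 195, 41, 31, 294] [141.7 215.9] [ 0.728 -0.339  0.01 ]
scene dark [304, 223, 10, 9, 73] [307.9 227.1] [0.45  0.016 0.01 ]
scene dark [379, 244, 11, 7, 30] [384.3 247.2] [0.382 0.207 0.01 ]
scene dark [396, 246, 24, 16, 100] [406.8 253.6] [0.365 0.261 0.01 ]
scene dark [405, 250, 24, 17, 113] [416.3 258.3] [0.366 0.286 0.01 ]
scene dark [148, 252, 29, 22, 70] [165.1 265.3] [ 0.803 -0.121  0.01 ]
scene dark [392, 265, 14, 11, 41] [398.9 270.1] [0.434 0.278 0.01 ]
scene dark [57, 301, 19, 37, 336] [ 66.4 321.6] [ 1.039 -0.116  0.01 ]
scene dark [249, 312, 11, 6, 38] [253.9 315.1] [0.767 0.138 0.01 ]
scene dark [0, 358, 60, 62, 310] [ 27.3 387.5] [ 1.151 -0.019  0.01 ]
```

View pics/topcrop.png

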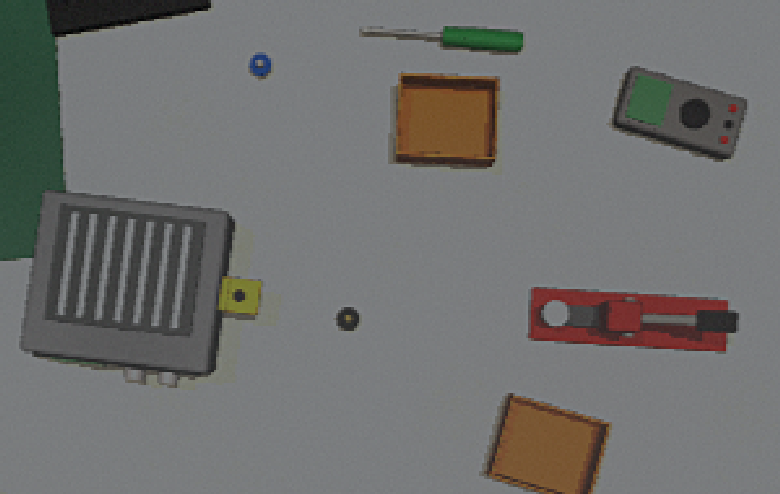

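Close crop: the black plug with the brass stud at crop (348,319) is the worn foot. The orange box at crop (447,120) is the left one. The jack's saddle is at crop (556,313). Next are finer measurements and a move planner.

```bash
cat >> h.py <<'E'
def plan(pos,yaw,grip,n=None,o=None,maxn=8,step=0.9):
    """rows to bring TCP to pos, tool y axis at world yaw(deg), tool z down"""
    o=o or env.get_obs();p=np.array(o["ee_pos"]);Rc=rot(o)
    a=np.radians(yaw);y=np.array([np.cos(a),np.sin(a),0]);z=np.array([0,0,-1.]);Rt=R.from_matrix(np.c_[np.cross(y,z),y,z])
    rv=(Rc.inv()*Rt).as_rotvec();d=np.array(pos)-p
    need=max(np.abs(Rc.as_matrix().T@d).max()/0.03/step*1.0,np.linalg.norm(d)/0.03/step,np.abs(rv).max()/np.radians(6)/step)
    N=n or max(1,int(np.ceil(need)))
    rows=[]
    Rk=Rc
    for k in range(min(N,maxn)):
        dl=Rk.as_matrix().T@(d/N)/0.03; rows.append([round(float(v),2) for v in np.r_[dl,rv/N/np.radians(6)]]+[grip])
        Rk=Rk*R.from_rotvec(rv/N)
    print("N",N,"deltas",rows)
E
python3 - <<'E'
from h import *
c=capture("top");s=capture("scene")
save(s,"sc1",(170,120,190,140),4)
f=lambda x,y:(x/2.6+140-.3,y/2.6+110-.3)
print("tabdot",onz(c,*f(239,296),.076),"saddle",onz(c,*f(556,313),.05),"block",onz(c,*f(624,316),.085))
print("base corners",[onz(c,*f(*q),.008)[:2].round(4).tolist() for q in ((530,288),(727,300),(726,352),(529,340))])
print("box1",[onz(c,*f(*q),.055)[:2].round(3).tolist() for q in ((400,74),(499,77),(497,165),(397,162))])
print("foot",onz(c,*f(348,319),.02))
print("unit corner top",[onz(c,*f(*q),.093)[:2].round(3).tolist() for q in ((44,191),(233,213),(213,375),(24,350))])
plan((.46,.25,.22),20,1)
E
```

```text
tabdot [0.46944497 0.1404068  0.076     ] saddle [ 0.45772123 -0.23299311  0.05      ] block [ 0.4540587  -0.30651701  0.085     ]
base corners [[0.4896, -0.2072], [0.4794, -0.4468], [0.4163, -0.445], [0.4263, -0.2064]]
box1 [[0.741, -0.044], [0.74, -0.163], [0.633, -0.161], [0.634, -0.042]]
foot [0.44722419 0.01366722 0.02      ]
unit corner top [[0.587, 0.369], [0.565, 0.148], [0.377, 0.166], [0.402, 0.384]]
N 16 deltas [[-0.66, -0.54, 0.02, -0.0, 0.0, 0.48, 1], [-0.69, -0.51, 0.02, -0.0, 0.0, 0.48, 1], [-0.71, -0.47, 0.02, -0.0, 0.0, 0.48, 1], [-0.74, -0.43, 0.02, -0.0, 0.0, 0.48, 1], [-0.76, -0.4, 0.02, -0.0, 0.0, 0.48, 1], [-0.78, -0.36, 0.02, -0.0, 0.0, 0.48, 1], [-0.79, -0.32, 0.02, -0.0, 0.0, 0.48, 1], [-0.81, -0.28, 0.02, -0.0, 0.0, 0.48, 1]]
```

View pics/sc1.png

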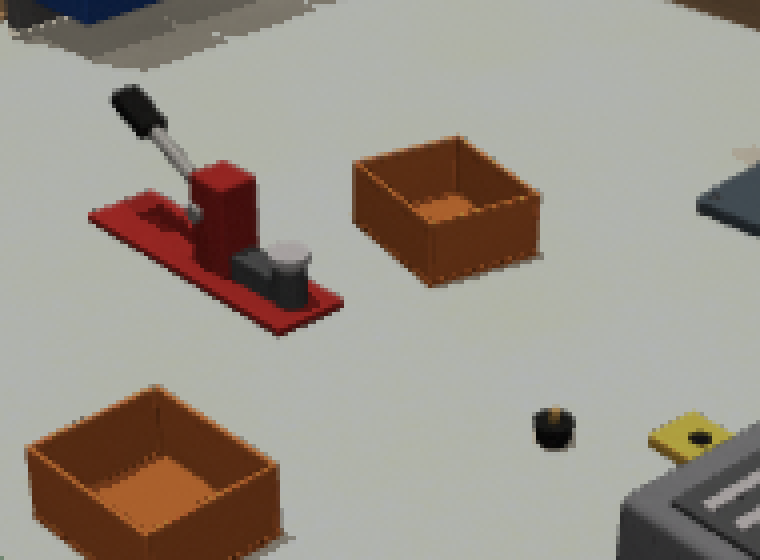

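The scene crop shows the jack upright at crop (225,200), with the worn foot at (553,428) in front of the yellow tab. Now I move.

Call:
{"name": "move_arm", "arguments": {"deltas": [[-0.66,-0.54,0.02,0,0,0.48,1],[-0.69,-0.51,0.02,0,0,0.48,1],[-0.71,-0.47,0.02,0,0,0.48,1],[-0.74,-0.43,0.02,0,0,0.48,1],[-0.76,-0.4,0.02,0,0,0.48,1],[-0.78,-0.36,0.02,0,0,0.48,1],[-0.79,-0.32,0.02,0,0,0.48,1],[-0.81,-0.28,0.02,0,0,0.48,1]]}}

```text
time: 1.02
ee_pos: [0.3647, 0.4314, 0.2243]
ee_rot: [-0.002, 0.402, 0.916, 0.001]
contact_force: [1.1, -0.4, -0.5]
opening: 0.0856
```

```bash
python3 - <<'E'
from h import *
st();plan((.46,.2,.22),15,1)
E
```

```text
t 1.02 p [0.3647 0.4314 0.2243] R [[-0.677, 0.736, -0.003], [0.736, 0.677, 0.003], [0.005, -0.0, -1.0]] F [ 1.1 -0.4 -0.5] op 0.0856
N 10 deltas [[-0.78, -0.29, 0.01, -0.0, -0.0, 0.46, 1], [-0.8, -0.25, 0.01, -0.0, -0.0, 0.46, 1], [-0.81, -0.21, 0.01, -0.0, -0.0, 0.46, 1], [-0.82, -0.17, 0.01, -0.0, -0.0, 0.46, 1], [-0.82, -0.13, 0.01, -0.0, -0.0, 0.46, 1], [-0.83, -0.09, 0.01, -0.0, -0.0, 0.46, 1], [-0.83, -0.05, 0.01, -0.0, -0.0, 0.46, 1], [-0.83, -0.01, 0.01, -0.0, -0.0, 0.46, 1]]
```

Call:
{"name": "move_arm", "arguments": {"deltas": [[-0.8,-0.29,0,0,0,0.5,1],[-0.8,-0.25,0,0,0,0.5,1],[-0.82,-0.21,0,0,0,0.5,1],[-0.82,-0.17,0,0,0,0.5,1],[-0.82,-0.13,0,0,0,0.5,1],[-0.83,-0.09,0,0,0,0.5,1],[-0.83,-0.05,0,0,0,0.5,1],[-0.83,0,0,0,0,0.5,1]]}}

```text
time: 1.68
ee_pos: [0.441, 0.2344, 0.2246]
ee_rot: [-0.002, 0.593, 0.806, 0.002]
contact_force: [0.5, -0.0, 0.1]
opening: 0.0854
```

```bash
python3 - <<'E'
from h import *
st();plan((.45,.015,.15),-2,1)
E
```

```text
t 1.68 p [0.441  0.2344 0.2246] R [[-0.298, 0.955, -0.001], [0.955, 0.298, 0.006], [0.006, 0.001, -1.0]] F [ 0.5 -0.   0.1] op 0.0854
N 9 deltas [[-0.79, -0.21, 0.27, -0.0, -0.01, 0.36, 1], [-0.79, -0.18, 0.27, -0.0, -0.01, 0.36, 1], [-0.8, -0.15, 0.27, -0.0, -0.01, 0.36, 1], [-0.81, -0.12, 0.27, -0.0, -0.01, 0.36, 1], [-0.81, -0.09, 0.27, -0.0, -0.01, 0.36, 1], [-0.81, -0.06, 0.27, -0.0, -0.01, 0.36, 1], [-0.81, -0.03, 0.27, -0.0, -0.01, 0.36, 1], [-0.81, 0.0, 0.28, -0.0, -0.01, 0.36, 1]]
```

Call:
{"name": "move_arm", "arguments": {"deltas": [[-0.85,-0.21,0.05,0,0,0.4,1],[-0.85,-0.18,0.05,0,0,0.4,1],[-0.85,-0.15,0.1,0,0,0.4,1],[-0.85,-0.12,0.3,0,0,0.4,1],[-0.85,-0.09,0.4,0,0,0.4,1],[-0.85,-0.06,0.4,0,0,0.4,1],[-0.85,-0.03,0.4,0,0,0.4,1],[-0.85,0,0.4,0,0,0.4,1]]}}

```text
time: 2.35
ee_pos: [0.4503, 0.0199, 0.1618]
ee_rot: [-0.0, 0.725, 0.689, 0.007]
contact_force: [0.2, 0.4, 0.3]
opening: 0.0859
```

```bash
python3 - <<'E'
from h import *
o=st();c=capture("wrist");save(c,"w1");print(proj(c,np.array([.448,.0145,.02]),o))
plan((.449,.0145,.10),0,1)
E
```

```text
t 2.35 p [0.4503 0.0199 0.1618] R [[0.05, 0.999, 0.01], [0.999, -0.05, 0.01], [0.011, 0.01, -1.0]] F [0.2 0.4 0.3] op 0.0859
[278.23870713 203.0212653 ]
N 3 deltas [[-0.01, -0.0, 0.67, 0.03, -0.02, -0.19, 1], [-0.0, -0.0, 0.67, 0.03, -0.02, -0.19, 1], [-0.0, -0.0, 0.67, 0.03, -0.02, -0.19, 1]]
```

View pics/w1.png

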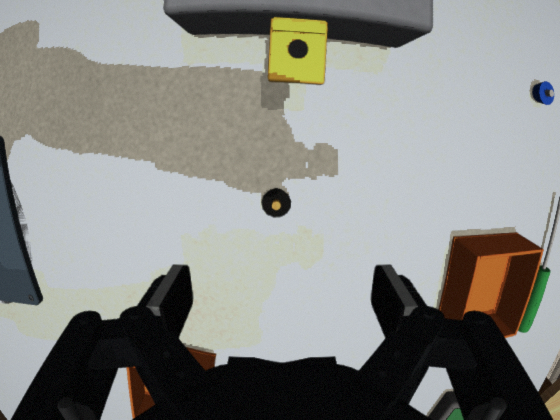

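The wrist view shows the worn foot at (276,202), its stud at (276,205), and the tab dot at (298,49).

```bash
python3 - <<'E'
from h import *
o=env.get_obs();c=capture("wrist");px=c["pixels"].astype(int)
m=(px.max(2)<60).astype(np.uint8);n,l,s,ce=cv2.connectedComponentsWithStats(m)
for i in range(1,n):
    if 50<s[i,4]<1500: print(s[i],ce[i].round(1),onz(c,*ce[i],.012,o).round(4),onz(c,*ce[i],.076,o).round(4))
for b in blobs(c["pixels"],(22,120,60),(33,255,255),30): print(b[:3], onz(c,*b[2],.024,o).round(4))
plan((.449,.0145,.06),0,1)
E
```

```text
[289  32  19  18 267] [298.   40.2] [0.4726 0.1548 0.012 ] [0.4681 0.1409 0.076 ]
[534  76  10  20 118] [538.   85.6] [0.7427 0.1266 0.012 ] [0.6789 0.1189 0.076 ]
[   0  134   43  168 1006] [ 17.5 219.6] [0.1252 0.0071 0.012 ] [0.1971 0.0257 0.076 ]
[263 183  29  28 551] [277.2 196.4] [0.4457 0.0133 0.012 ] [0.4471 0.0305 0.076 ]
[539 260  14  19  56] [544.5 266.3] [ 0.7963 -0.1017  0.012 ] [ 0.7206 -0.0592  0.076 ]
(np.int32(3281), [269, 9, 59, 66], [297.9, 41.3]) [0.4716 0.1512 0.024 ]
N 4 deltas [[-0.03, -0.01, 0.84, 0.02, -0.02, -0.13, 1], [-0.03, -0.0, 0.84, 0.02, -0.02, -0.13, 1], [-0.02, -0.0, 0.84, 0.02, -0.02, -0.13, 1], [-0.02, -0.0, 0.84, 0.02, -0.02, -0.13, 1]]
```

Call:
{"name": "move_arm", "arguments": {"deltas": [[-0.06,-0.03,0.9,0,0,-0.15,1],[-0.06,-0.03,0.9,0,0,-0.15,1],[-0.05,-0.03,0.9,0,0,-0.15,1],[-0.05,-0.03,0.8,0,0,-0.1,1],[0,0,0,0,0,0,1]]}}

```text
time: 2.87
ee_pos: [0.4502, 0.0124, 0.0549]
ee_rot: [0.002, 0.705, 0.709, 0.009]
contact_force: [-0.8, -0.5, 0.3]
opening: 0.0855
```

```bash
python3 - <<'E'
from h import *
o=st();c=capture("wrist");save(c,"w2");
px=c["pixels"].astype(int)
m=(px.max(2)<60).astype(np.uint8);n,l,s,ce=cv2.connectedComponentsWithStats(m)
for i in range(1,n):
    if 50<s[i,4]<3500: print(s[i],ce[i].round(1),onz(c,*ce[i],.012,o).round(4))
plan((.446,.0135,.004),0,1)
E
```

```text
t 2.87 p [0.4502 0.0124 0.0549] R [[-0.005, 1.0, 0.016], [1.0, 0.005, 0.01], [0.01, 0.016, -1.0]] F [-0.8 -0.5  0.3] op 0.0855
[ 405    0  111   19 1154] [459.9   5.9] [0.5634 0.1665 0.012 ]
[ 252  215   45   44 1355] [273.8 236.6] [0.4458 0.0139 0.012 ]
[ 528  318   32   77 1334] [548.8 359.8] [ 0.7545 -0.1481  0.012 ]
N 2 deltas [[0.01, -0.09, 0.87, 0.08, -0.05, 0.02, 1], [0.01, -0.09, 0.87, 0.08, -0.05, 0.02, 1]]
```

View pics/w2.png

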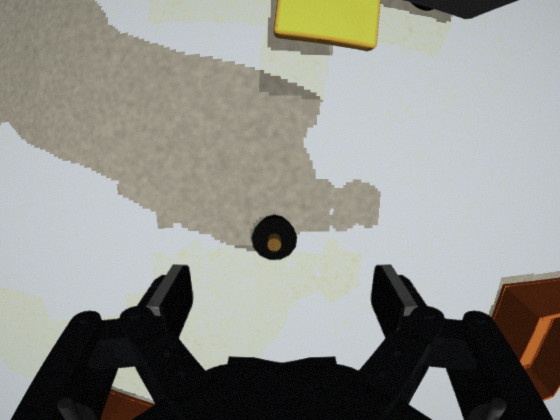

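Foot at (274,237), measured (0.446, 0.0139). I descend and close.

Call:
{"name": "move_arm", "arguments": {"deltas": [[0.02,-0.07,0.8,0.08,-0.05,0,1],[0.02,-0.07,0.6,0.08,-0.05,0,1],[0.01,0,0.25,0,0,0,1],[0,0,0,0,0,0,1]]}}

```text
time: 3.25
ee_pos: [0.4514, 0.0165, 0.0105]
ee_rot: [0.002, 0.706, 0.709, 0.003]
contact_force: [-0.5, 0.4, 0.1]
opening: 0.0854
```

```bash
python3 - <<'E'
from h import *
o=st();plan((.446,.0135,.004),0,1)
E
```

```text
t 3.25 p [0.4514 0.0165 0.0105] R [[-0.004, 1.0, 0.007], [1.0, 0.004, 0.002], [0.002, 0.007, -1.0]] F [-0.5  0.4  0.1] op 0.0854
N 1 deltas [[-0.1, -0.18, 0.22, 0.07, -0.02, 0.04, 1]]
```

Call:
{"name": "move_arm", "arguments": {"deltas": [[-0.1,-0.18,0.2,0.05,0,0,1],[0,-0.1,0,0,0,0,1]]}}

```text
time: 3.42
ee_pos: [0.4447, 0.014, 0.0062]
ee_rot: [0.001, 0.705, 0.709, 0.003]
contact_force: [-0.4, -0.1, 0.1]
opening: 0.0854
```

```bash
python3 - <<'E'
from h import *
o=st();plan((.446,.0138,.004),0,1)
E
```

```text
t 3.42 p [0.4447 0.014  0.0062] R [[-0.005, 1.0, 0.005], [1.0, 0.005, 0.003], [0.003, 0.005, -1.0]] F [-0.4 -0.1  0.1] op 0.0854
N 1 deltas [[-0.01, 0.04, 0.07, 0.05, -0.03, 0.05, 1]]
```

Call:
{"name": "move_arm", "arguments": {"deltas": [[0,0.03,0.06,0,0,0,-1],[0,0,0,0,0,0,-1],[0,0,0,0,0,0,-1],[0,0,0,0,0,0,-1],[0,0,0,0,0,0,-1],[0,0,0,0,0,0,-1]], "grip_force": 35}}

```text
time: 3.92
ee_pos: [0.4462, 0.0138, 0.0075]
ee_rot: [0.002, 0.706, 0.709, 0.005]
contact_force: [0.8, 0.9, -0.7]
opening: 0.0244
```

```bash
python3 - <<'E'
from h import *
o=st();save(capture("wrist"),"w3")
E
```

```text
t 3.92 p [0.4462 0.0138 0.0075] R [[-0.004, 1.0, 0.009], [1.0, 0.004, 0.004], [0.004, 0.009, -1.0]] F [ 0.8  0.9 -0.7] op 0.0244
```

View pics/w3.png

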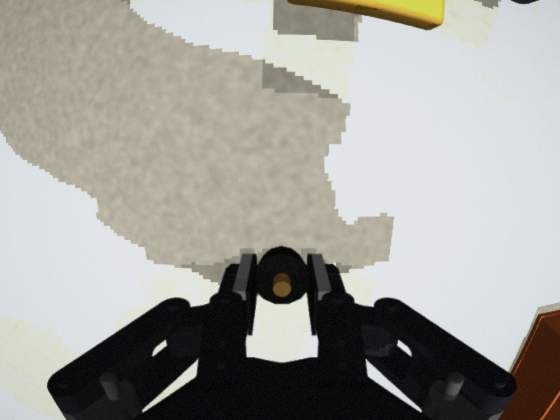

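The foot sits between the pads at (280,275), opening 24 mm. I lift and carry it to the box.

Call:
{"name": "move_arm", "arguments": {"deltas": [[0,0,-0.5,0,0,0,-1],[0,0,-0.9,0,0,0,-1],[0,0,-0.9,0,0,0,-1],[0,0,-0.9,0,0,0,-1],[0,0,-0.9,0,0,0,-1]]}}

```text
time: 4.38
ee_pos: [0.4419, 0.0126, 0.1302]
ee_rot: [-0.001, 0.706, 0.708, 0.0]
contact_force: [-0.0, 1.1, -0.1]
opening: 0.0242
```

```bash
python3 - <<'E'
from h import *
o=st();save(capture("wrist"),"w4");plan((.687,-.1025,.13),0,-1,maxn=12)
E
```

```text
t 4.38 p [0.4419 0.0126 0.1302] R [[-0.003, 1.0, -0.002], [1.0, 0.003, 0.002], [0.002, -0.002, -1.0]] F [-0.   1.1 -0.1] op 0.0242
N 10 deltas [[-0.38, 0.81, 0.02, 0.0, -0.0, 0.0, -1], [-0.38, 0.81, 0.02, 0.0, -0.0, 0.0, -1], [-0.38, 0.81, 0.02, 0.0, -0.0, 0.0, -1], [-0.38, 0.81, 0.02, 0.0, -0.0, 0.0, -1], [-0.38, 0.81, 0.02, 0.0, -0.0, 0.0, -1], [-0.38, 0.81, 0.02, 0.0, -0.0, 0.0, -1], [-0.38, 0.81, 0.02, 0.0, -0.0, 0.0, -1], [-0.38, 0.81, 0.02, 0.0, -0.0, 0.0, -1], [-0.38, 0.81, 0.01, 0.0, -0.0, 0.0, -1], [-0.38, 0.81, 0.01, 0.0, -0.0, 0.0, -1]]
```

View pics/w4.png

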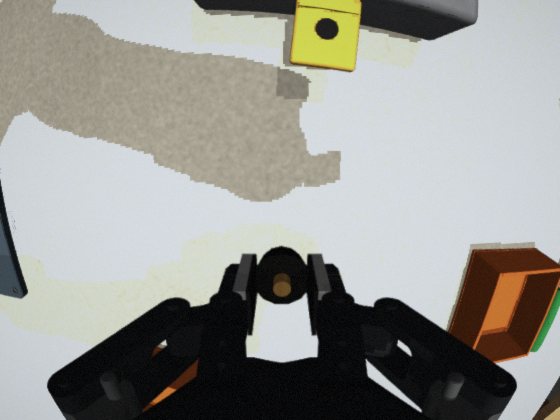

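The foot is held at (281,275), clear of the bench.

Call:
{"name": "move_arm", "arguments": {"deltas": [[-0.4,0.81,0,0,0,0,-1],[-0.4,0.81,0,0,0,0,-1],[-0.4,0.81,0,0,0,0,-1],[-0.4,0.81,0,0,0,0,-1],[-0.4,0.81,0,0,0,0,-1],[-0.4,0.81,0,0,0,0,-1],[-0.4,0.81,0,0,0,0,-1],[-0.4,0.81,0,0,0,0,-1]]}}

```text
time: 5.1
ee_pos: [0.6423, -0.0818, 0.138]
ee_rot: [-0.001, 0.704, 0.711, 0.005]
contact_force: [0.9, 0.4, -0.5]
opening: 0.0247
```

```bash
python3 - <<'E'
from h import *
o=st();plan((.687,-.1025,.09),0,-1,maxn=12)
E
```

```text
t 5.1 p [ 0.6423 -0.0818  0.138 ] R [[-0.01, 1.0, 0.004], [1.0, 0.01, 0.008], [0.008, 0.004, -1.0]] F [ 0.9  0.4 -0.5] op 0.0247
N 3 deltas [[-0.24, 0.49, 0.53, 0.01, -0.03, 0.03, -1], [-0.24, 0.49, 0.53, 0.01, -0.03, 0.03, -1], [-0.23, 0.5, 0.53, 0.01, -0.03, 0.03, -1]]
```

Call:
{"name": "move_arm", "arguments": {"deltas": [[-0.24,0.49,0.2,0,0,0,-1],[-0.24,0.49,0.6,0,0,0,-1],[-0.23,0.5,0.8,0,0,0,-1],[0,0,0.7,0,0,0,-1],[0,0,0.3,0,0,0,-1],[0,0,0,0,0,0,-1]]}}

```text
time: 5.6
ee_pos: [0.6945, -0.1076, 0.0555]
ee_rot: [0.001, 0.704, 0.71, 0.005]
contact_force: [-0.4, -0.3, -0.2]
opening: 0.0245
```

```bash
python3 - <<'E'
from h import *
o=st();save(capture("wrist"),"w5");save(capture("top"),"t5",(200,110,200,150),4)
E
```

```text
t 5.6 p [ 0.6945 -0.1076  0.0555] R [[-0.007, 1.0, 0.008], [1.0, 0.007, 0.006], [0.006, 0.008, -1.0]] F [-0.4 -0.3 -0.2] op 0.0245
```

View pics/w5.png

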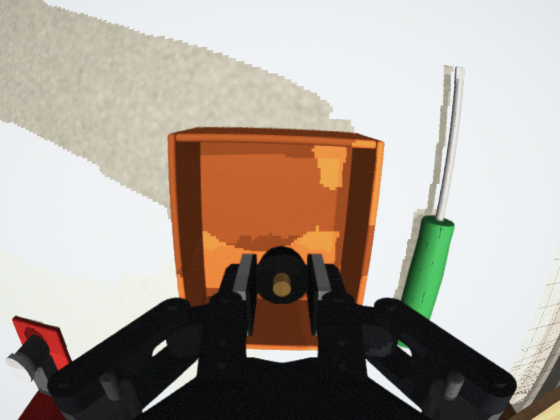

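The foot hangs over the chosen box, foot at (280,275) and rims at columns 170 and 382. I lower slightly and release part-open.

Call:
{"name": "move_arm", "arguments": {"deltas": [[0.15,-0.1,0.3,0,0,0,-1],[0,0,0.2,0,0,0,-1],[0,0,0,0,0,0,0.1],[0,0,0,0,0,0,0.1],[0,0,0,0,0,0,0.1],[0,0,0,0,0,0,0.1]]}}

```text
time: 6.2
ee_pos: [0.6935, -0.1011, 0.0471]
ee_rot: [0.004, 0.704, 0.71, 0.008]
contact_force: [-0.1, 0.2, 0.9]
opening: 0.0471
```

Call:
{"name": "move_arm", "arguments": {"deltas": [[0,0,-0.5,0,0,0,0.1],[0,0,-0.8,0,0,0,0.1],[0,0,-0.9,0,0,0,0.1],[0,0,-0.9,0,0,0,0.1],[0,0,-0.9,0,0,0,0.1]]}}

```text
time: 6.62
ee_pos: [0.6882, -0.1011, 0.166]
ee_rot: [-0.0, 0.704, 0.71, 0.005]
contact_force: [0.6, 0.0, -0.4]
opening: 0.0472
```

```bash
python3 - <<'E'
from h import *
o=st();save(capture("wrist"),"w6");plan((.454,-.3065,.2),-4,1,maxn=12)
E
```

```text
t 6.62 p [ 0.6882 -0.1011  0.166 ] R [[-0.009, 1.0, 0.006], [1.0, 0.009, 0.007], [0.007, 0.006, -1.0]] F [ 0.6  0.  -0.4] op 0.0472
N 12 deltas [[-0.56, -0.66, -0.09, 0.01, -0.01, 0.06, 1], [-0.57, -0.66, -0.09, 0.01, -0.01, 0.06, 1], [-0.57, -0.65, -0.09, 0.01, -0.01, 0.06, 1], [-0.57, -0.65, -0.09, 0.01, -0.01, 0.06, 1], [-0.58, -0.65, -0.09, 0.01, -0.01, 0.06, 1], [-0.58, -0.64, -0.08, 0.01, -0.01, 0.06, 1], [-0.59, -0.64, -0.08, 0.01, -0.01, 0.06, 1], [-0.59, -0.64, -0.08, 0.01, -0.01, 0.06, 1], [-0.6, -0.63, -0.08, 0.01, -0.01, 0.06, 1], [-0.6, -0.63, -0.08, 0.01, -0.01, 0.06, 1], [-0.6, -0.62, -0.08, 0.01, -0.01, 0.06, 1], [-0.61, -0.62, -0.08, 0.01, -0.01, 0.06, 1]]
```

View pics/w6.png

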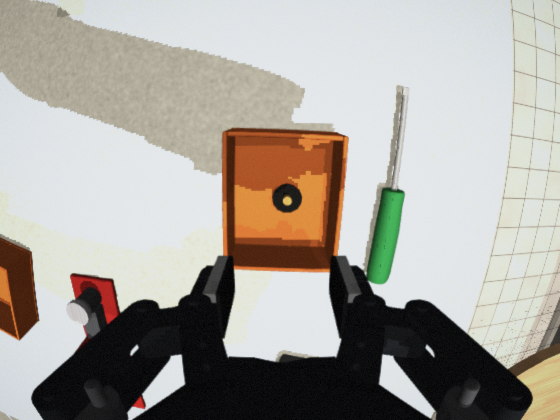

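The worn foot is standing in the box at (287,198). On to the jack.

Call:
{"name": "move_arm", "arguments": {"deltas": [[-0.57,-0.67,-0.12,0,0,0.06,1],[-0.57,-0.67,-0.12,0,0,0.06,1],[-0.57,-0.67,-0.12,0,0,0.06,1],[-0.57,-0.67,-0.12,0,0,0.06,1],[-0.58,-0.67,-0.12,0,0,0.06,1],[-0.58,-0.66,-0.1,0,0,0.06,1],[-0.59,-0.66,-0.1,0,0,0.06,1],[-0.59,-0.65,-0.1,0,0,0.06,1]]}}

```text
time: 7.33
ee_pos: [0.5304, -0.239, 0.2016]
ee_rot: [0.008, 0.718, 0.695, 0.013]
contact_force: [0.5, -0.2, 0.4]
opening: 0.0854
```

```bash
python3 - <<'E'
from h import *
o=st();plan((.454,-.3065,.2),-3,1,maxn=12)
E
```

```text
t 7.33 p [ 0.5304 -0.239   0.2016] R [[0.032, 0.999, 0.03], [0.999, -0.033, 0.007], [0.008, 0.03, -1.0]] F [ 0.5 -0.2  0.4] op 0.0854
N 4 deltas [[-0.58, -0.62, -0.01, 0.07, -0.02, 0.05, 1], [-0.59, -0.62, -0.0, 0.07, -0.02, 0.05, 1], [-0.59, -0.61, 0.0, 0.07, -0.02, 0.05, 1], [-0.59, -0.61, 0.01, 0.07, -0.02, 0.05, 1]]
```

Call:
{"name": "move_arm", "arguments": {"deltas": [[-0.58,-0.62,0,0.1,0,0.05,1],[-0.59,-0.62,0,0.1,0,0.05,1],[-0.59,-0.61,0,0.07,0,0.05,1],[-0.59,-0.61,0,0.03,0,0.05,1],[0,0,0,0,0,0,1]]}}

```text
time: 7.75
ee_pos: [0.4453, -0.3147, 0.2033]
ee_rot: [-0.001, 0.729, 0.685, 0.002]
contact_force: [-0.5, -0.2, -0.3]
opening: 0.0852
```

```bash
python3 - <<'E'
from h import *
o=st();c=capture("wrist");save(c,"w7")
for q in ((.454,-.3065,.085),(.4577,-.233,.05)): print(proj(c,np.array(q),o))
plan((.454,-.3065,.1),-3,1,maxn=12)
E
```

```text
t 7.75 p [ 0.4453 -0.3147  0.2033] R [[0.062, 0.998, 0.002], [0.998, -0.062, 0.004], [0.004, 0.002, -1.0]] F [-0.5 -0.2 -0.3] op 0.0852
[291.58232306 193.38232979]
[289.68092098 104.32549277]
N 4 deltas [[0.05, 0.05, 0.86, 0.01, -0.01, -0.02, 1], [0.05, 0.05, 0.86, 0.01, -0.01, -0.02, 1], [0.06, 0.05, 0.86, 0.01, -0.01, -0.02, 1], [0.06, 0.05, 0.86, 0.01, -0.01, -0.02, 1]]
```

View pics/w7.png

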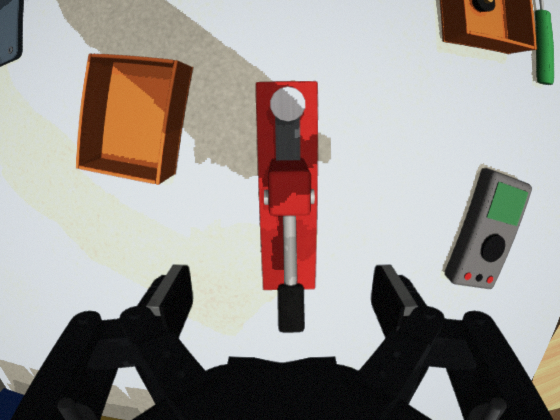

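The wrist view shows the saddle at (288,103), block top near (290,190) and pivot pins at (265,197) and (313,197). Its axis is parallel to the tool within about 0.5°. I'll grip high and slightly forward of the pins.

```bash
python3 - <<'E'
from h import *
o=st();c=capture("wrist")
hsv=cv2.cvtColor(c["pixels"],cv2.COLOR_RGB2HSV);print(c["pixels"][103,288])
m=((hsv[...,1]<40)&(hsv[...,2]>80)).astype(np.uint8)[82:124,265:312];n,l,s,ce=cv2.connectedComponentsWithStats(m)
for i in range(1,n):
  if s[i,4]>40: q=ce[i]+[265,82];print(s[i],q,onz(c,*q,.05,o))
for q in ((257,82),(318,82),(263,290),(316,290)): print(onz(c,*q,.008,o).round(4))
plan((.454,-.3030,.1),-4,1)
E
```

```text
t 7.8 p [ 0.4474 -0.313   0.2033] R [[0.061, 0.998, 0.003], [0.998, -0.061, 0.005], [0.005, 0.003, -1.0]] F [ 0.5  0.7 -0.8] op 0.0853
[156 152 154]
[ 5  0 42  1 42] [290.5  82. ] [ 0.46180275 -0.21081597  0.05      ]
[  4   7  34  35 917] [285.23773173 105.9302072 ] [ 0.45578247 -0.23235874  0.05      ]
[ 0.4292 -0.205   0.008 ]
[ 0.4914 -0.2085  0.008 ]
[ 0.417  -0.4431  0.008 ]
[ 0.4812 -0.4475  0.008 ]
N 4 deltas [[0.07, 0.03, 0.86, 0.01, -0.01, 0.03, 1], [0.07, 0.03, 0.86, 0.01, -0.01, 0.03, 1], [0.07, 0.04, 0.86, 0.01, -0.01, 0.03, 1], [0.07, 0.04, 0.86, 0.01, -0.01, 0.03, 1]]
```

Call:
{"name": "move_arm", "arguments": {"deltas": [[0.1,0.06,0.86,0,0,-0.05,1],[0.09,0.06,0.86,0,0,-0.05,1],[0.09,0.06,0.86,0,0,-0.05,1],[0.09,0.06,0.8,0,0,-0.05,1],[0,0,0,0,0,0,1]]}}

```text
time: 8.27
ee_pos: [0.4653, -0.2967, 0.1008]
ee_rot: [0.004, 0.717, 0.697, 0.007]
contact_force: [-0.5, 0.7, -0.5]
opening: 0.0849
```

```bash
python3 - <<'E'
from h import *
o=st();c=capture("wrist");save(c,"w8")
plan((.4558,-.302,.062),-2.7,1)
E
```

```text
t 8.27 p [ 0.4653 -0.2967  0.1008] R [[0.03, 0.999, 0.014], [1.0, -0.03, 0.004], [0.004, 0.014, -1.0]] F [-0.5  0.7 -0.5] op 0.0849
N 2 deltas [[-0.08, -0.17, 0.68, 0.07, -0.02, 0.08, 1], [-0.08, -0.17, 0.68, 0.07, -0.02, 0.08, 1]]
```

View pics/w8.png

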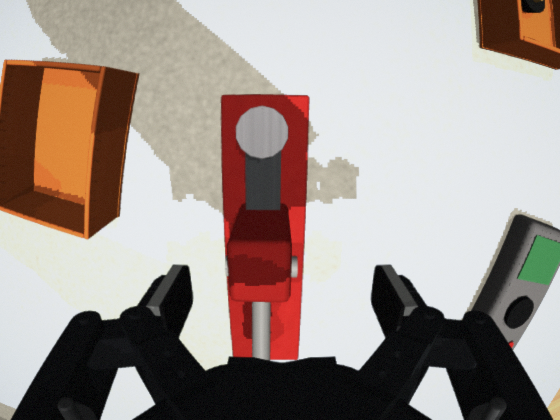

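Block top centred at (260,270), with the fingers about 10 mm to its right, as computed. I correct while descending.

Call:
{"name": "move_arm", "arguments": {"deltas": [[-0.08,-0.17,0.3,0.07,0,0,1],[-0.08,-0.17,0.5,0.07,0,0,1],[0,0,0.3,0,0,0,1],[0,0,0.1,0,0,0,1]]}}

```text
time: 8.65
ee_pos: [0.459, -0.3031, 0.0694]
ee_rot: [0.002, 0.717, 0.697, 0.003]
contact_force: [0.0, -0.1, 1.5]
opening: 0.0854
```

```bash
python3 - <<'E'
from h import *
o=st()
plan((.4558,-.302,.062),-2.7,1)
E
```

```text
t 8.65 p [ 0.459  -0.3031  0.0694] R [[0.028, 1.0, 0.007], [1.0, -0.028, 0.0], [0.0, 0.007, -1.0]] F [ 0.  -0.1  1.5] op 0.0854
N 1 deltas [[0.03, -0.11, 0.25, 0.07, -0.0, 0.18, 1]]
```

Call:
{"name": "move_arm", "arguments": {"deltas": [[0.03,-0.11,0.23,0.05,0,0.1,1],[0,0,0,0,0,0,-1],[0,0,0,0,0,0,-1],[0,0,0,0,0,0,-1],[0,0,0,0,0,0,-1],[0,0,0,0,0,0,-1]], "grip_force": 60}}

```text
time: 9.15
ee_pos: [0.4561, -0.3027, 0.0641]
ee_rot: [0.001, 0.721, 0.693, 0.001]
contact_force: [0.4, -0.5, -6.4]
opening: 0.0347
```

```bash
python3 - <<'E'
from h import *
o=st();c=capture("wrist");save(c,"w9")
E
```

```text
t 9.15 p [ 0.4561 -0.3027  0.0641] R [[0.04, 0.999, 0.003], [0.999, -0.04, -0.001], [-0.0, 0.003, -1.0]] F [ 0.4 -0.5 -6.4] op 0.0347
```

View pics/w9.png

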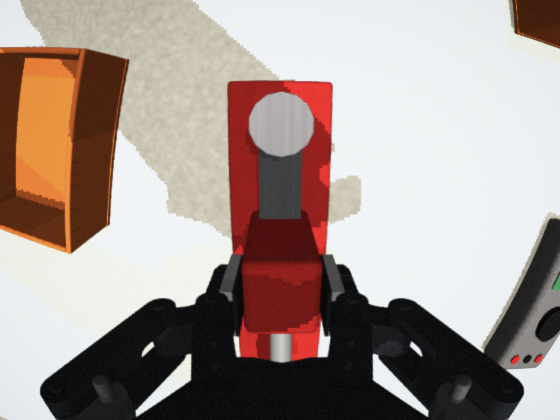

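Gripped (34.7 mm), saddle at (281,124). I lift a little and check.

Call:
{"name": "move_arm", "arguments": {"deltas": [[0,0,-0.3,0,0,0,-1],[0,0,-0.3,0,0,0,-1],[0,0,-0.2,0,0,0,-1],[0,0,0,0,0,0,-1]]}}

```text
time: 9.53
ee_pos: [0.4551, -0.3016, 0.0894]
ee_rot: [-0.0, 0.721, 0.693, 0.001]
contact_force: [0.3, -0.5, -7.9]
opening: 0.035
```

```bash
cat >> h.py <<'E'
def saddle(c,o,z,tag=None):
    hsv=cv2.cvtColor(c["pixels"],cv2.COLOR_RGB2HSV)
    u,v=281,124
    m=((hsv[...,1]<45)&(hsv[...,2]>90)).astype(np.uint8);
    m2=np.zeros_like(m);m2[84:172,236:328]=m[84:172,236:328]
    n,l,s,ce=cv2.connectedComponentsWithStats(m2);i=l[v,u];print("sad px",s[i],ce[i].round(1));
    p=onz(c,*ce[i],z,o);print("saddle",p.round(4),"tool frame",(rot(o).as_matrix().T@(p-o["ee_pos"])).round(4));return p
E
python3 - <<'E'
from h import *
o=st();c=capture("wrist");save(c,"w10");saddle(c,o,.05+o["ee_pos"][2]-.0641)
save(capture("scene"),"s10",(170,100,200,150),4)
E
```

```text
t 9.53 p [ 0.4551 -0.3016  0.0894] R [[0.04, 0.999, 0.001], [0.999, -0.04, 0.001], [0.001, 0.001, -1.0]] F [ 0.3 -0.5 -7.9] op 0.035
sad px [ 249   91   65   66 3292] [280.7 123.9]
saddle [ 0.4573 -0.2311  0.0753] tool frame [ 0.0706 -0.0006  0.0142]
```

View pics/w10.png

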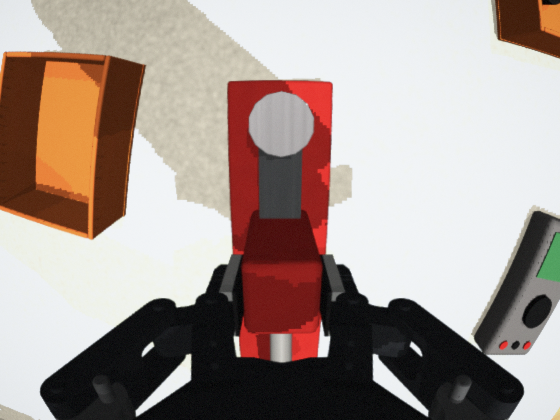

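View pics/s10.png

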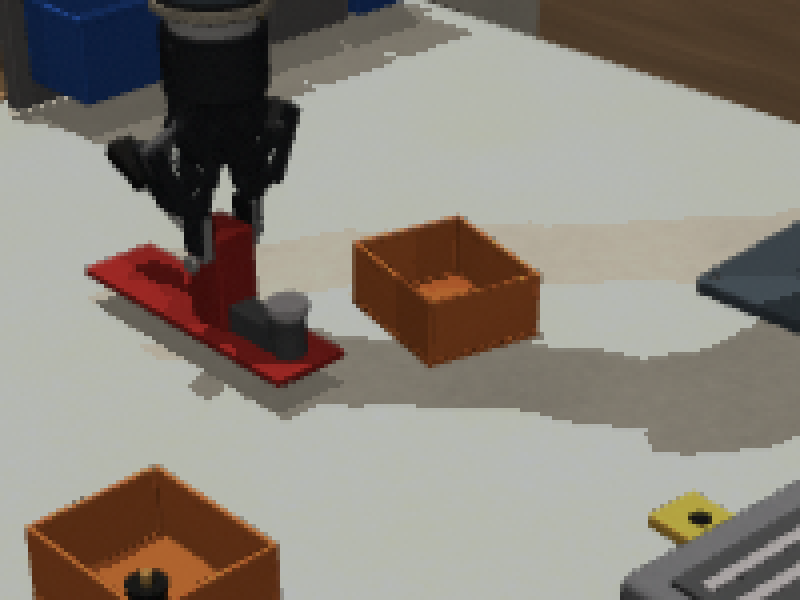

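The jack hangs level and clear of the bench. I carry it to a waypoint 75 mm short of the tab.

```bash
python3 - <<'E'
from h import *
o=env.get_obs();plan((.4545,-.0045,.085),-5.5,-1,maxn=16,step=.7)
E
```

```text
N 15 deltas [[0.66, -0.03, 0.01, -0.0, -0.0, 0.04, -1], [0.66, -0.03, 0.01, -0.0, -0.0, 0.04, -1], [0.66, -0.03, 0.01, -0.0, -0.0, 0.04, -1], [0.66, -0.03, 0.01, -0.0, -0.0, 0.04, -1], [0.66, -0.04, 0.01, -0.0, -0.0, 0.04, -1], [0.66, -0.04, 0.01, -0.0, -0.0, 0.04, -1], [0.66, -0.04, 0.01, -0.0, -0.0, 0.04, -1], [0.66, -0.04, 0.01, -0.0, -0.0, 0.04, -1], [0.66, -0.05, 0.01, -0.0, -0.0, 0.04, -1], [0.66, -0.05, 0.01, -0.0, -0.0, 0.04, -1], [0.66, -0.05, 0.01, -0.0, -0.0, 0.04, -1], [0.66, -0.05, 0.01, -0.0, -0.0, 0.04, -1], [0.66, -0.06, 0.01, -0.0, -0.0, 0.04, -1], [0.66, -0.06, 0.01, -0.0, -0.0, 0.04, -1], [0.66, -0.06, 0.01, -0.0, -0.0, 0.04, -1]]
```

Call:
{"name": "move_arm", "arguments": {"deltas": [[0.4,-0.03,0,0,0,0.04,-1],[0.66,-0.03,0,0,0,0.04,-1],[0.66,-0.03,0,0,0,0.04,-1],[0.66,-0.03,0,0,0,0.04,-1],[0.66,-0.04,0,0,0,0.04,-1],[0.66,-0.04,0,0,0,0.04,-1],[0.66,-0.04,0,0,0,0.04,-1],[0.66,-0.04,0,0,0,0.04,-1]]}}

```text
time: 10.3
ee_pos: [0.4533, -0.1472, 0.087]
ee_rot: [-0.0, 0.736, 0.677, -0.001]
contact_force: [1.2, 0.8, -7.1]
opening: 0.0348
```

```bash
python3 - <<'E'
from h import *
o=st();plan((.4545,-.0045,.085),-5.5,-1,maxn=8,step=.7)
E
```

```text
t 10.3 p [ 0.4533 -0.1472  0.087 ] R [[0.083, 0.997, -0.001], [0.997, -0.083, -0.001], [-0.001, -0.001, -1.0]] F [ 1.2  0.8 -7.1] op 0.0348
N 7 deltas [[0.68, -0.05, 0.01, -0.0, 0.0, 0.02, -1], [0.68, -0.05, 0.01, -0.0, 0.0, 0.02, -1], [0.68, -0.05, 0.01, -0.0, 0.0, 0.02, -1], [0.68, -0.05, 0.01, -0.0, 0.0, 0.02, -1], [0.68, -0.06, 0.01, -0.0, 0.0, 0.02, -1], [0.68, -0.06, 0.01, -0.0, 0.0, 0.02, -1], [0.68, -0.06, 0.01, -0.0, 0.0, 0.02, -1]]
```

Call:
{"name": "move_arm", "arguments": {"deltas": [[0.68,-0.05,0,0,0,0,-1],[0.68,-0.05,0,0,0,0,-1],[0.68,-0.05,0,0,0,0,-1],[0.68,-0.05,0,0,0,0.02,-1],[0.66,-0.06,0,0,0,0.02,-1],[0.5,-0.06,0,0,0,0.02,-1],[0,0,0,0,0,0,-1]]}}

```text
time: 10.88
ee_pos: [0.451, -0.0168, 0.0856]
ee_rot: [-0.002, 0.736, 0.677, -0.001]
contact_force: [0.3, -0.6, -6.6]
opening: 0.0351
```

```bash
python3 - <<'E'
from h import *
o=st();c=capture("wrist");save(c,"w11");saddle(c,o,.05+o["ee_pos"][2]-.0641)
px=c["pixels"].astype(int)
for b in blobs(c["pixels"],(22,120,60),(33,255,255),30): print(b[:3])
E
```

```text
t 10.88 p [ 0.451  -0.0168  0.0856] R [[0.083, 0.997, -0.004], [0.997, -0.083, 0.003], [0.002, -0.004, -1.0]] F [ 0.3 -0.6 -6.6] op 0.0351
sad px [ 249   92   65   65 3282] [280.7 124.2]
saddle [0.4561 0.0535 0.0715] tool frame [ 0.0704 -0.0007  0.0143]
```

View pics/w11.png

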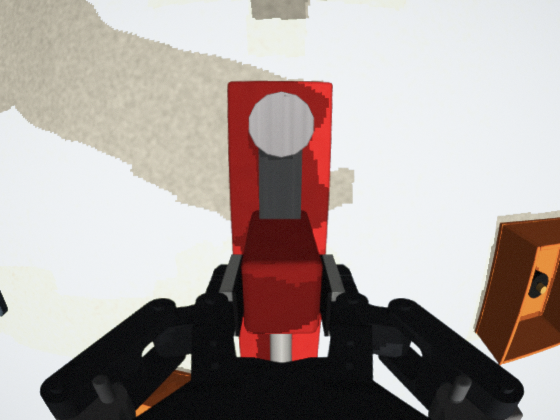

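Saddle (281,124) unchanged in the grip. I lower to about 5 mm lift, then advance under the tab.

Call:
{"name": "move_arm", "arguments": {"deltas": [[0,0,0.3,0,0,0,-1],[0,0,0.22,0,0,0,-1],[0,0,0,0,0,0,-1]]}}

```text
time: 11.18
ee_pos: [0.4512, -0.0187, 0.0688]
ee_rot: [-0.001, 0.736, 0.677, -0.0]
contact_force: [-1.0, -0.3, -6.8]
opening: 0.0347
```

```bash
python3 - <<'E'
from h import *
o=st();plan((.4617,.0702,.069),-5.5,-1,maxn=8,step=.5)
E
```

```text
t 11.18 p [ 0.4512 -0.0187  0.0688] R [[0.083, 0.997, -0.002], [0.997, -0.083, 0.001], [0.001, -0.002, -1.0]] F [-1.  -0.3 -6.8] op 0.0347
N 6 deltas [[0.5, 0.02, -0.0, -0.0, -0.0, 0.02, -1], [0.5, 0.02, -0.0, -0.0, -0.0, 0.02, -1], [0.5, 0.01, -0.0, -0.0, -0.0, 0.02, -1], [0.5, 0.01, -0.0, -0.0, -0.0, 0.02, -1], [0.5, 0.01, -0.0, -0.0, -0.0, 0.02, -1], [0.5, 0.01, -0.0, -0.0, -0.0, 0.02, -1]]
```

Call:
{"name": "move_arm", "arguments": {"deltas": [[0.5,0.02,0,0,0,0.02,-1],[0.5,0.02,0,0,0,0.02,-1],[0.5,0.02,0,0,0,0.02,-1],[0.4,0.02,0,0,0,0.02,-1],[0,0,0,0,0,0,-1]]}}

```text
time: 11.6
ee_pos: [0.4583, 0.0337, 0.0665]
ee_rot: [-0.001, 0.743, 0.669, -0.002]
contact_force: [-0.0, -0.1, -6.9]
opening: 0.0349
```

```bash
python3 - <<'E'
from h import *
o=st();plan((.4617,.0702,.069),-5.5,-1,maxn=8,step=.5)
c=capture("wrist");save(c,"w12");save(capture("scene"),"s12",(250,130,160,120),5)
E
```

```text
t 11.6 p [0.4583 0.0337 0.0665] R [[0.104, 0.995, -0.005], [0.995, -0.104, -0.001], [-0.002, -0.005, -1.0]] F [-0.  -0.1 -6.9] op 0.0349
N 3 deltas [[0.41, -0.0, -0.03, -0.02, 0.01, -0.03, -1], [0.41, -0.0, -0.03, -0.02, 0.01, -0.03, -1], [0.41, -0.0, -0.03, -0.02, 0.01, -0.03, -1]]
```

View pics/w12.png

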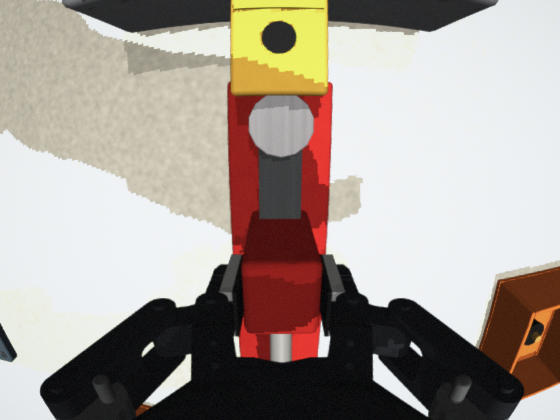

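View pics/s12.png

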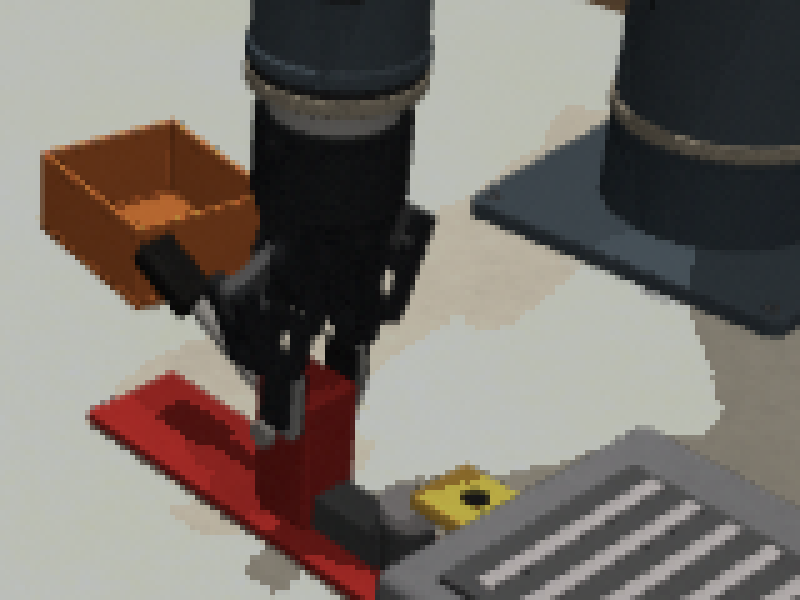

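The dot is at (279,37), the saddle at (281,124), and the tab edges look parallel to the jack's base. I measure the relative offset from this same view.

```bash
python3 - <<'E'
from h import *
o=st();c=capture("wrist");px=c["pixels"].astype(int)
m=(px.max(2)<60).astype(np.uint8);m[60:]=0;m[:,:240]=0;m[:,320:]=0;m[:12]=0
n,l,s,ce=cv2.connectedComponentsWithStats(m);i=l[37,279];d=onz(c,*ce[i],.076,o);print("dot",ce[i],d.round(4))
u,v=280.8,124.2
p=onz(c,u,v,.05+o["ee_pos"][2]-.0635,o);print("sad",p.round(4))
T=rot(o).as_matrix().T;print("need tool",(T@(d-p)/.03).round(3), "mm",(d-p)[:2]*1000, "needed from earlier dot",(T@(np.array([.4683,.1407,0])-p)/.03).round(3))
# tab edge yaw
for b in blobs(c["pixels"],(22,100,60),(33,255,255),300): print(b[:3])
print([onz(c,*q,.076,o).round(4).tolist() for q in ((232,94),(327,94))])
E
```

```text
t 11.7 p [0.4579 0.0316 0.0667] R [[0.105, 0.994, -0.005], [0.994, -0.105, -0.003], [-0.003, -0.005, -1.0]] F [ 0.4  0.1 -7.7] op 0.0346
dot [278.57780612  31.75637755] [0.4681 0.1411 0.076 ]
sad [0.4646 0.1017 0.0532]
need tool [ 1.315 -0.026 -0.764] mm [ 3.49174008 39.3730857 ] needed from earlier dot [ 1.312 -0.006  1.769]
(np.int32(5828), [231, 0, 97, 86], [283.2, 35.9])
[[0.4467, 0.1176, 0.076], [0.4847, 0.1134, 0.076]]
```

Call:
{"name": "move_arm", "arguments": {"deltas": [[0.4,0,-0.05,0,0,0,-1],[0.4,0,-0.03,0,0,0,-1],[0.4,0,0,0,0,0,-1],[0,0,0,0,0,0,-1]]}}

```text
time: 12.08
ee_pos: [0.4617, 0.0639, 0.0691]
ee_rot: [-0.0, 0.746, 0.665, -0.003]
contact_force: [0.3, -0.1, -6.3]
opening: 0.035
```

```bash
python3 - <<'E'
from h import *
o=st();c=capture("wrist");save(c,"w13");plan((.4616,.0712,.066),-6,-1)
E
```

```text
t 12.08 p [0.4617 0.0639 0.0691] R [[0.114, 0.993, -0.005], [0.993, -0.114, -0.004], [-0.005, -0.005, -1.0]] F [ 0.3 -0.1 -6.3] op 0.035
N 1 deltas [[0.29, -0.03, 0.1, -0.04, 0.05, -0.1, -1]]
```

View pics/w13.png

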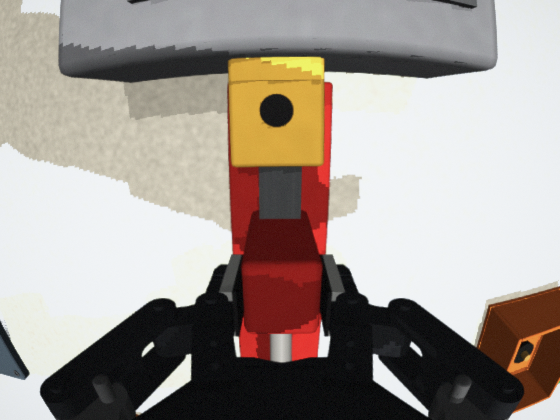

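The tab covers the saddle, with the dot at (277,110).

```bash
cat > chk.py <<'E'
from h import *
def chk():
    o=st();c=capture("wrist");px=c["pixels"].astype(int)
    m=(px.max(2)<70).astype(np.uint8);m[150:]=0;m[:75]=0;m[:,:235]=0;m[:,320:]=0
    n,l,s,ce=cv2.connectedComponentsWithStats(m);i=1+np.argmax(s[1:,4]);d=onz(c,*ce[i],.076,o);print("dot",s[i],ce[i],d.round(4))
    M=rot(o).as_matrix();p=np.array(o["ee_pos"])+M@np.array([.0705,-.0006,.0138]);print("sad",p.round(4),"need rows",(M.T@(d-p)/.03).round(3))
    return o,c,d
if __name__=="__main__": chk()
E
python3 chk.py
```

```text
t 12.13 p [0.4616 0.0626 0.0691] R [[0.115, 0.993, -0.005], [0.993, -0.115, -0.005], [-0.006, -0.005, -1.0]] F [-0.9 -0.3 -7.8] op 0.0348
dot [260  91  33  33 831] [275.88929001 106.79783394] [0.4681 0.1411 0.076 ]
sad [0.469  0.1326 0.0549] need rows [ 0.273 -0.067 -0.703]
```

Call:
{"name": "move_arm", "arguments": {"deltas": [[0.15,-0.04,0,-0.04,0.05,-0.05,-1],[0.15,-0.04,0,0,0.03,0,-1],[0,0,0,0,0,0,-1]]}}

```text
time: 12.43
ee_pos: [0.4596, 0.0699, 0.0691]
ee_rot: [-0.001, 0.746, 0.666, 0.001]
contact_force: [-0.2, 0.2, -7.1]
opening: 0.0349
```

```bash
python3 chk.py
```

```text
t 12.43 p [0.4596 0.0699 0.0691] R [[0.112, 0.994, -0.0], [0.994, -0.112, 0.002], [0.002, -0.0, -1.0]] F [-0.2  0.2 -7.1] op 0.0349
dot [268 108  32  32 814] [283.36240786 123.65233415] [0.4681 0.1411 0.076 ]
sad [0.467  0.1401 0.0555] need rows [ 0.039  0.035 -0.684]
```

Within about 1.5 mm. I nudge and lower until the base carries the weight.

Call:
{"name": "move_arm", "arguments": {"deltas": [[0.04,0.03,0.08,0,0,0,-1],[0,0,0.06,0,0,0,-1],[0,0,0,0,0,0,-1]]}}

```text
time: 12.73
ee_pos: [0.4609, 0.0701, 0.0647]
ee_rot: [-0.001, 0.746, 0.666, 0.001]
contact_force: [-0.6, 0.1, -6.8]
opening: 0.0352
```

```bash
python3 chk.py
```

```text
t 12.73 p [0.4609 0.0701 0.0647] R [[0.113, 0.994, 0.0], [0.994, -0.113, 0.002], [0.002, 0.0, -1.0]] F [-0.6  0.1 -6.8] op 0.0352
dot [264 109  33  33 872] [280.12844037 124.93577982] [0.4681 0.1411 0.076 ]
sad [0.4682 0.1403 0.0511] need rows [ 0.028 -0.009 -0.831]
```

Call:
{"name": "move_arm", "arguments": {"deltas": [[0.02,0,0.05,0,0,0,-1],[0,0,0.04,0,0,0,-1],[0,0,0.03,0,0,0,-1],[0,0,0,0,0,0,-1]]}}

```text
time: 13.12
ee_pos: [0.4604, 0.0704, 0.0639]
ee_rot: [-0.001, 0.747, 0.665, 0.002]
contact_force: [-0.3, 0.3, -6.6]
opening: 0.0345
```

```bash
python3 chk.py
```

```text
t 13.12 p [0.4604 0.0704 0.0639] R [[0.115, 0.993, 0.001], [0.993, -0.115, 0.005], [0.005, 0.0, -1.0]] F [-0.3  0.3 -6.6] op 0.0345
dot [265 109  33  34 879] [281.11831627 125.4254835 ] [0.4681 0.1411 0.076 ]
sad [0.4679 0.1405 0.0504] need rows [ 0.023  0.004 -0.853]
```

Call:
{"name": "move_arm", "arguments": {"deltas": [[0.02,0,0.1,0,0.03,0,-1],[0,0,0.1,0,0,0,-1],[0,0,0,0,0,0,-1]]}}

```text
time: 13.42
ee_pos: [0.4599, 0.0708, 0.0632]
ee_rot: [-0.004, 0.748, 0.664, 0.006]
contact_force: [-0.6, -0.8, -7.0]
opening: 0.0348
```

```bash
python3 chk.py
```

```text
t 13.42 p [0.4599 0.0708 0.0632] R [[0.118, 0.993, 0.003], [0.993, -0.118, 0.013], [0.014, 0.001, -1.0]] F [-0.6 -0.8 -7. ] op 0.0348
dot [266 110  33  33 877] [282.0649943  126.06157355] [0.4681 0.1411 0.076 ]
sad [0.4676 0.1411 0.0503] need rows [ 0.014  0.016 -0.856]
```

```bash
python3 - <<'E'
from h import *
o=st();print(np.round(o["ft_torque"],2));save(capture("scene"),"s14",(260,110,190,140),4);save(capture("wrist"),"w14")
E
```

```text
t 13.47 p [0.4601 0.0708 0.063 ] R [[0.118, 0.993, 0.003], [0.993, -0.118, 0.013], [0.013, 0.002, -1.0]] F [ 0.3  0.4 -6.2] op 0.0345
[ 0.07  0.06 -0.02]
```

View pics/s14.png

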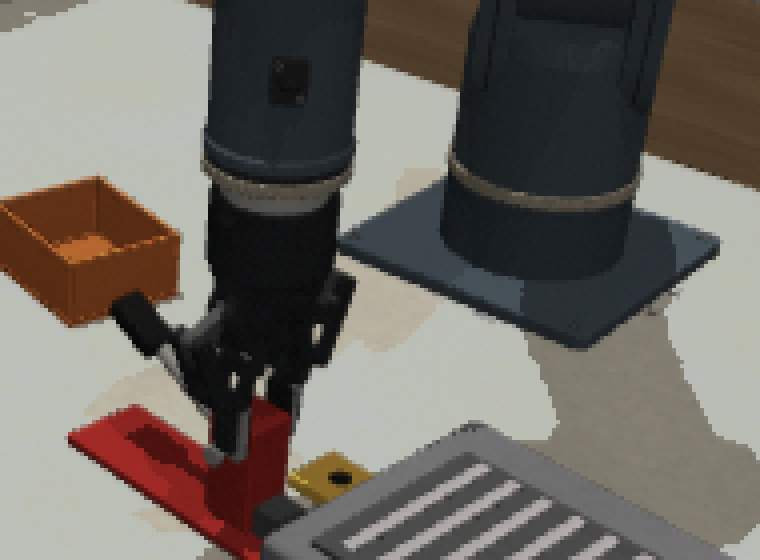

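View pics/w14.png

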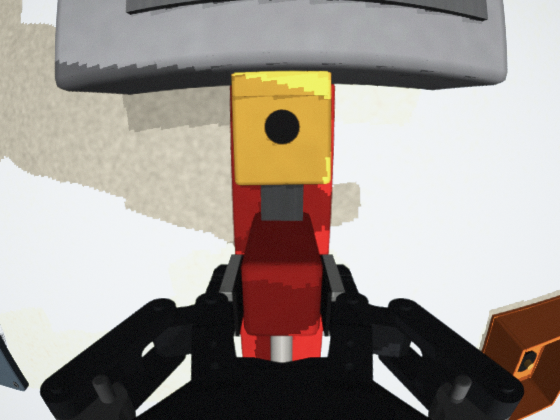

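No contact yet: the moment is about zero and the full weight hangs on the arm. I correct the small tilt and continue down.

Call:
{"name": "move_arm", "arguments": {"deltas": [[0,0,0.1,0,-0.13,0,-1],[0,0,0.1,0,-0.05,0,-1],[0,0,0.06,0,0,0,-1],[0,0,0,0,0,0,-1]]}}

```text
time: 13.9
ee_pos: [0.4606, 0.0709, 0.0612]
ee_rot: [0.001, 0.748, 0.663, 0.001]
contact_force: [0.7, 0.8, -7.4]
opening: 0.0347
```

```bash
python3 chk.py
```

```text
t 13.9 p [0.4606 0.0709 0.0612] R [[0.12, 0.993, 0.004], [0.993, -0.12, -0.0], [0.0, 0.004, -1.0]] F [ 0.7  0.8 -7.4] op 0.0347
dot [263 111  35  34 922] [280.03687636 127.38286334] [0.4681 0.141  0.076 ]
sad [0.4685 0.1409 0.0474] need rows [ 0.002 -0.01  -0.953]
```

Call:
{"name": "move_arm", "arguments": {"deltas": [[0,0,0.1,0,0,0,-1],[0,0,0.1,0,0,0,-1],[0,0,0,0,0,0,-1]]}}

```text
time: 14.2
ee_pos: [0.4605, 0.0711, 0.0602]
ee_rot: [-0.0, 0.749, 0.663, 0.004]
contact_force: [0.4, 0.1, -6.2]
opening: 0.035
```

```bash
python3 chk.py
```

```text
t 14.2 p [0.4605 0.0711 0.0602] R [[0.121, 0.993, 0.006], [0.993, -0.121, 0.005], [0.006, 0.005, -1.0]] F [ 0.4  0.1 -6.2] op 0.035
dot [263 111  35  34 929] [279.92357374 127.54251884] [0.4681 0.1411 0.076 ]
sad [0.4686 0.1412 0.0468] need rows [ 0.001 -0.012 -0.974]
```

Call:
{"name": "move_arm", "arguments": {"deltas": [[0,0,0.14,0,-0.06,0,-1],[0,0,0.14,0,0,0,-1],[0,0,0,0,0,0,-1]]}}

```text
time: 14.5
ee_pos: [0.4608, 0.0713, 0.0555]
ee_rot: [0.001, 0.749, 0.662, 0.003]
contact_force: [0.6, -0.0, -6.7]
opening: 0.0351
```

```bash
python3 chk.py
```

```text
t 14.5 p [0.4608 0.0713 0.0555] R [[0.123, 0.992, 0.007], [0.992, -0.123, 0.003], [0.004, 0.006, -1.0]] F [ 0.6 -0.  -6.7] op 0.0351
dot [ 262  112   36   36 1005] [279.23781095 129.160199  ] [0.4681 0.1411 0.076 ]
sad [0.469  0.1414 0.042 ] need rows [-0.01  -0.019 -1.133]
```

```bash
python3 - <<'E'
from h import *
o=st();print(np.round(o["ft_torque"],2));s=capture("scene");save(s,"s15",(260,110,190,140),4);save(capture("wrist"),"w15")
a=cv2.imread("pics/w9.png");b=cv2.imread("pics/w15.png");cv2.imwrite("pics/cmp.png",np.hstack([a[60:400,140:420],b[60:400,140:420]]))
E
```

```text
t 14.55 p [0.461  0.0713 0.0553] R [[0.123, 0.992, 0.007], [0.992, -0.123, 0.003], [0.003, 0.007, -1.0]] F [0.6 0.3 9.4] op 0.0346
[-0.04  0.23 -0.03]
```

View pics/cmp.png

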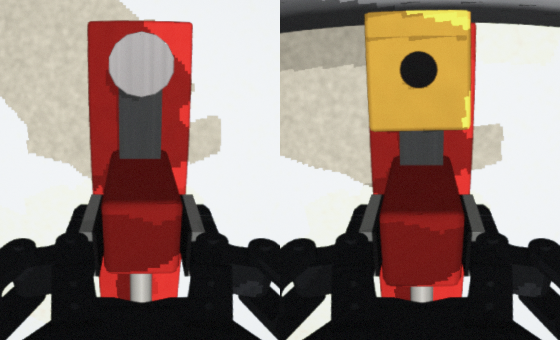

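View pics/s15.png

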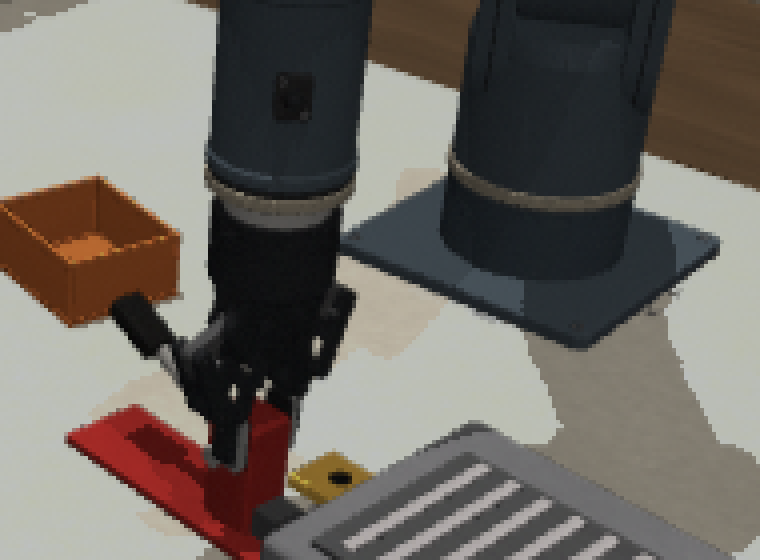

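Contact now reads +9.4 N at TCP z 0.0553, so the grip had raised the jack about 9 mm on closing. I recompute the saddle offset with that height before releasing.

```bash
python3 - <<'E'
from h import *
o=st();c=capture("wrist")
M=rot(o).as_matrix()
p=onz(c,280.7,124.1,.05,o);print("saddle (px const in tool)",p.round(4),(M.T@(p-o["ee_pos"])).round(4))
px=c["pixels"].astype(int)
m=(px.max(2)<70).astype(np.uint8);m[150:]=0;m[:75]=0;m[:,:235]=0;m[:,320:]=0
n,l,s,ce=cv2.connectedComponentsWithStats(m);i=1+np.argmax(s[1:,4])
d=onz(c,*ce[i],.076,o);print("dot",d.round(4),"need rows",(M.T@(d-p)/.03).round(3),"mm",((d-p)*1000).round(1))
E
```

```text
t 14.65 p [0.4612 0.0713 0.0552] R [[0.123, 0.992, 0.007], [0.992, -0.123, 0.002], [0.003, 0.006, -1.0]] F [-2.5 -0.3 18. ] op 0.0345
saddle (px const in tool) [0.4692 0.1418 0.05  ] [ 0.0709 -0.0007  0.0054]
dot [0.4681 0.1411 0.076 ] need rows [-0.023 -0.029 -0.867] mm [-1.1 -0.7 26. ]
```

Call:
{"name": "move_arm", "arguments": {"deltas": [[-0.02,-0.03,-0.08,0,0,0,-1],[-0.01,-0.01,0,0,0,0,-1]]}}

```text
time: 14.87
ee_pos: [0.4597, 0.0706, 0.0562]
ee_rot: [0.001, 0.749, 0.662, 0.002]
contact_force: [0.6, -0.6, -6.9]
opening: 0.0353
```

```bash
python3 - <<'E'
from h import *
o=st();c=capture("wrist")
M=rot(o).as_matrix()
p=onz(c,280.7,124.1,.05,o)
print("sad",p.round(4),"mm",((np.array([.4681,.1411,.05])-p)*1000).round(1))
E
```

```text
t 14.87 p [0.4597 0.0706 0.0562] R [[0.122, 0.992, 0.005], [0.992, -0.122, 0.001], [0.002, 0.005, -1.0]] F [ 0.6 -0.6 -6.9] op 0.0353
sad [0.4677 0.141  0.05  ] mm [ 0.4  0.1 -0. ]
```

Saddle within 0.5 mm of the dot, less than 1 mm above the bench. I set it down and open.

Call:
{"name": "move_arm", "arguments": {"deltas": [[0,0,0.08,0,0,0,-1],[0,0,0,0,0,0,1],[0,0,0,0,0,0,1],[0,0,0,0,0,0,1],[0,0,0,0,0,0,1],[0,0,0,0,0,0,1],[0,0,0,0,0,0,1]]}}

```text
time: 15.5
ee_pos: [0.4615, 0.0706, 0.0533]
ee_rot: [0.002, 0.749, 0.663, 0.003]
contact_force: [-0.5, 0.2, -0.5]
opening: 0.0856
```

```bash
python3 - <<'E'
from h import *
o=st();c=capture("wrist");save(c,"w16")
save(capture("scene"),"s16",(260,110,190,140),4)
E
```

```text
t 15.5 p [0.4615 0.0706 0.0533] R [[0.122, 0.992, 0.007], [0.993, -0.122, 0.001], [0.001, 0.007, -1.0]] F [-0.5  0.2 -0.5] op 0.0856
```

View pics/w16.png

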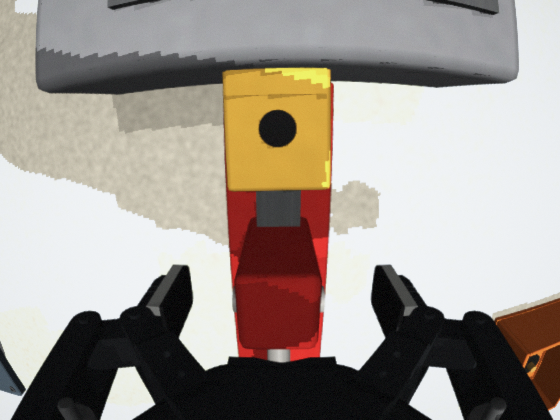

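View pics/s16.png

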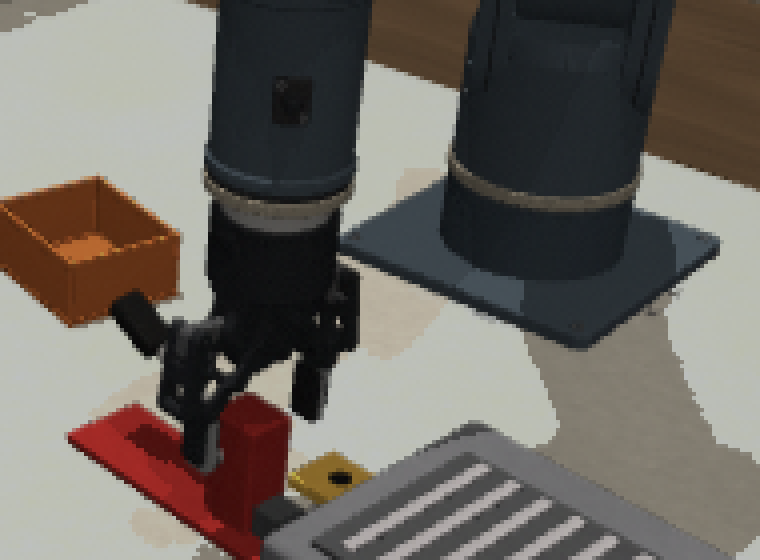

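Released, with the jack flat on the bench and the block at (278,285). I raise straight up.

Call:
{"name": "move_arm", "arguments": {"deltas": [[0,0,-0.5,0,0,0,1],[0,0,-0.8,0,0,0,1],[0,0,-0.9,0,0,0,1],[0,0,-0.9,0,0,0,1],[0,0,-0.9,0,0,0,1],[0,0,-0.6,0,0,0,1]]}}

```text
time: 16.1
ee_pos: [0.4575, 0.0693, 0.1927]
ee_rot: [0.0, 0.75, 0.662, -0.002]
contact_force: [0.7, 0.6, -0.1]
opening: 0.0856
```

```bash
python3 - <<'E'
from h import *
o=st();c=capture("wrist");save(c,"w17");t=capture("top");save(t,"t17",(200,190,130,80),6)
# predicted points
a=np.array([.123,.9924]);S=np.array([.468,.1411])
for nm,x,z in (("block",0,.085),("rearbase",-140,.008),("handle_end",-10-105*np.cos(.45)+0,.108)):
    q=S+a*(x/1000-.075 if abs(x)>0 else -.075);P=np.r_[q,z];print(nm,P.round(4),proj(c,P,o).round(1),proj(t,P).round(1))
E
```

```text
t 16.1 p [0.4575 0.0693 0.1927] R [[0.124, 0.992, -0.003], [0.992, -0.124, -0.004], [-0.004, -0.003, -1.0]] F [ 0.7  0.6 -0.1] op 0.0856
block [0.4588 0.0667 0.085 ] [284.3 209.1] [255.7 227.4]
rearbase [ 0.4416 -0.0723  0.008 ] [283.8 300.5] [300.7 234.8]
handle_end [ 0.4459 -0.0371  0.108 ] [284.3 330.1] [290.1 232. ]
```

View pics/w17.png

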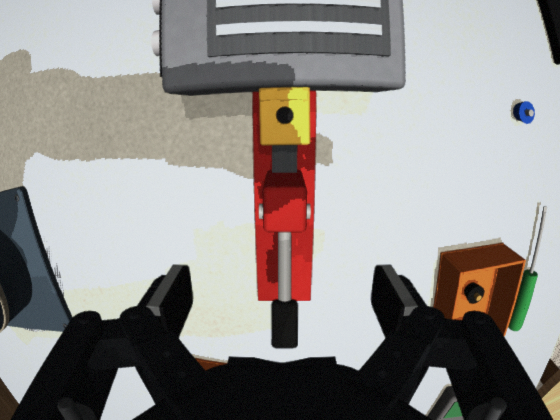

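View pics/t17.png

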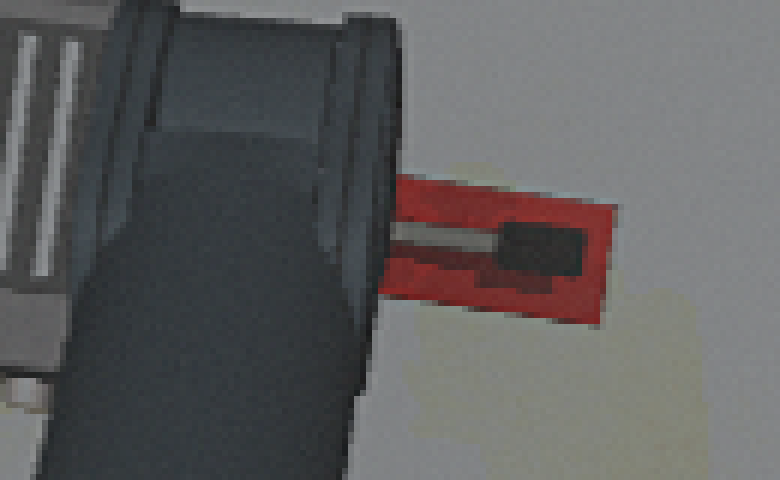

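The jack matches the prediction: rear base edge at (284,300) and grip end at (284,325). Now I move over the handle end with fingers shut.

```bash
python3 - <<'E'
from h import *
plan((.4462,-.035,.135),-7,-1)
E
```

```text
N 5 deltas [[-0.7, 0.0, 0.39, 0.0, 0.0, -0.0, -1], [-0.7, 0.0, 0.39, 0.0, 0.0, -0.0, -1], [-0.7, 0.0, 0.39, 0.0, 0.0, -0.0, -1], [-0.7, 0.0, 0.39, 0.0, 0.0, -0.0, -1], [-0.7, 0.0, 0.39, 0.0, 0.0, -0.0, -1]]
```

Call:
{"name": "move_arm", "arguments": {"deltas": [[-0.7,0,0,0,0,0,-1],[-0.7,0,0,0,0,0,-1],[-0.7,0,0.2,0,0,0,-1],[-0.7,0,0.7,0,0,0,-1],[-0.7,0,0.7,0,0,0,-1],[0,0,0.2,0,0,0,-1],[0,0,0,0,0,0,-1]], "grip_force": 40}}

```text
time: 16.78
ee_pos: [0.4452, -0.0363, 0.1351]
ee_rot: [0.001, 0.748, 0.664, 0.0]
contact_force: [-0.2, 0.1, 0.1]
opening: 0.0006
```

```bash
python3 - <<'E'
from h import *
o=st();c=capture("wrist");save(c,"w18");plan((.4464,-.034,.112),-7,-1,n=2)
s=capture("scene");save(s,"s18",(240,110,190,140),4)
print(proj(s,np.array([.4464,-.0336,.108])))
E
```

```text
t 16.78 p [ 0.4452 -0.0363  0.1351] R [[0.118, 0.993, 0.002], [0.993, -0.118, -0.001], [-0.001, 0.002, -1.0]] F [-0.2  0.1  0.1] op 0.0006
N 2 deltas [[0.04, 0.01, 0.39, 0.01, 0.0, 0.02, -1], [0.04, 0.01, 0.39, 0.01, 0.0, 0.02, -1]]
[296.20439141 187.82706959]
```

View pics/w18.png

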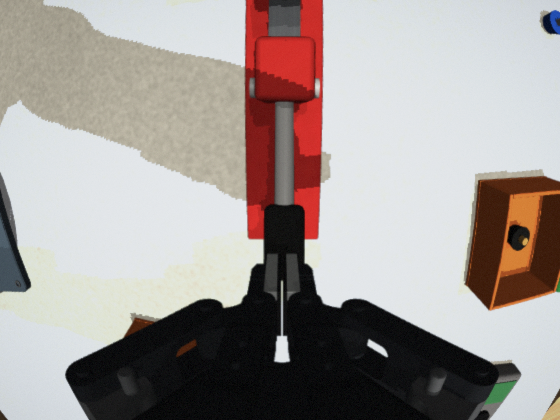

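View pics/s18.png

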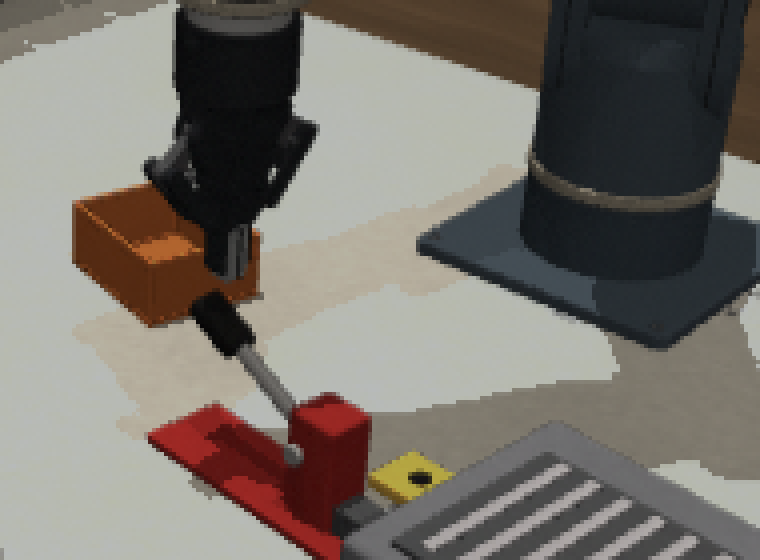

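The tips sit over the rubber grip, handle axis at (285,230). Trial stroke: follow the arc down.

Call:
{"name": "move_arm", "arguments": {"deltas": [[0.04,0.02,0.4,0,0,0,-1],[0.04,0.02,0.4,0,0,0,-1],[-0.1,0,0.3,0,0,0,-1],[-0.1,0,0.3,0,0,0,-1],[-0.1,0,0.3,0,0,0,-1]]}}

```text
time: 17.3
ee_pos: [0.4503, -0.0386, 0.0869]
ee_rot: [0.003, 0.745, 0.667, 0.004]
contact_force: [-3.2, -1.9, 5.7]
opening: 0.0001
```

```bash
python3 - <<'E'
from h import *
o=st();c=capture("wrist");save(c,"w19")
s=capture("scene");save(s,"s19",(240,110,190,140),4)
E
```

```text
t 17.3 p [ 0.4503 -0.0386  0.0869] R [[0.109, 0.994, 0.011], [0.994, -0.109, 0.001], [0.002, 0.01, -1.0]] F [-3.2 -1.9  5.7] op 0.0001
```

View pics/s19.png

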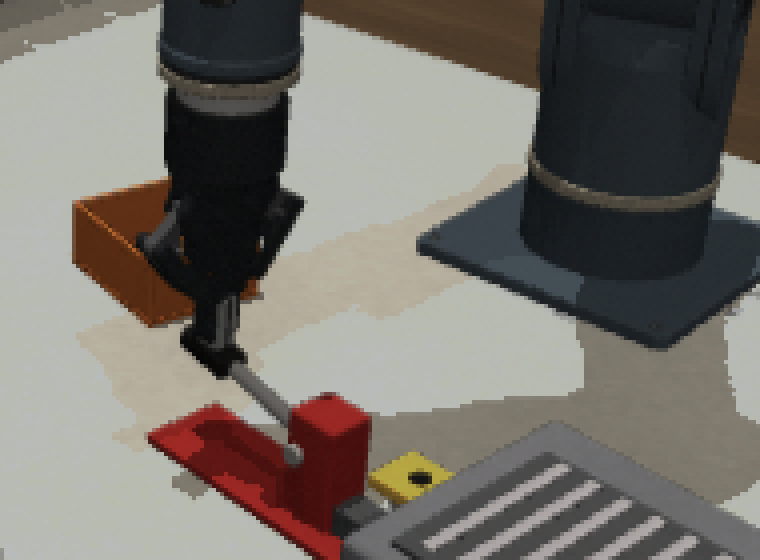

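The handle is pressed about a third down. The tips drifted some 4 mm sideways (+x), so I correct as I go.

Call:
{"name": "move_arm", "arguments": {"deltas": [[-0.1,-0.1,0.3,0.05,0,0.05,-1],[-0.1,-0.1,0.3,0.05,0,0.05,-1],[-0.08,0,0.3,0,0,0,-1],[-0.03,0,0.3,0,0,0,-1]]}}

```text
time: 17.73
ee_pos: [0.4496, -0.0441, 0.0542]
ee_rot: [0.001, 0.747, 0.665, 0.006]
contact_force: [-6.0, -1.1, 14.1]
opening: -0.0003
```

```bash
python3 - <<'E'
from h import *
o=st();plan((.4446,-.0475,.047),-7,-1,n=2)
E
```

```text
t 17.73 p [ 0.4496 -0.0441  0.0542] R [[0.116, 0.993, 0.011], [0.993, -0.116, 0.006], [0.008, 0.01, -1.0]] F [-6.  -1.1 14.1] op -0.0003
N 2 deltas [[-0.07, -0.08, 0.12, 0.05, -0.04, 0.03, -1], [-0.07, -0.08, 0.12, 0.05, -0.04, 0.03, -1]]
```

Call:
{"name": "move_arm", "arguments": {"deltas": [[-0.05,-0.2,0.2,0.05,0,0,-1],[-0.05,-0.2,0.2,0.05,0,0,-1],[0,-0.1,0.1,0,0,0,-1]]}}

```text
time: 17.98
ee_pos: [0.4473, -0.0445, 0.0456]
ee_rot: [0.005, 0.747, 0.665, 0.013]
contact_force: [-14.1, -3.2, 78.4]
opening: 0.0001
```

```bash
python3 - <<'E'
from h import *
o=st();c=capture("wrist");save(c,"w20")
s=capture("scene");save(s,"s20",(240,110,190,140),4)
E
```

```text
t 17.98 p [ 0.4473 -0.0445  0.0456] R [[0.115, 0.993, 0.026], [0.993, -0.116, 0.01], [0.012, 0.025, -1.0]] F [-14.1  -3.2  78.4] op 0.0001
```

View pics/s20.png

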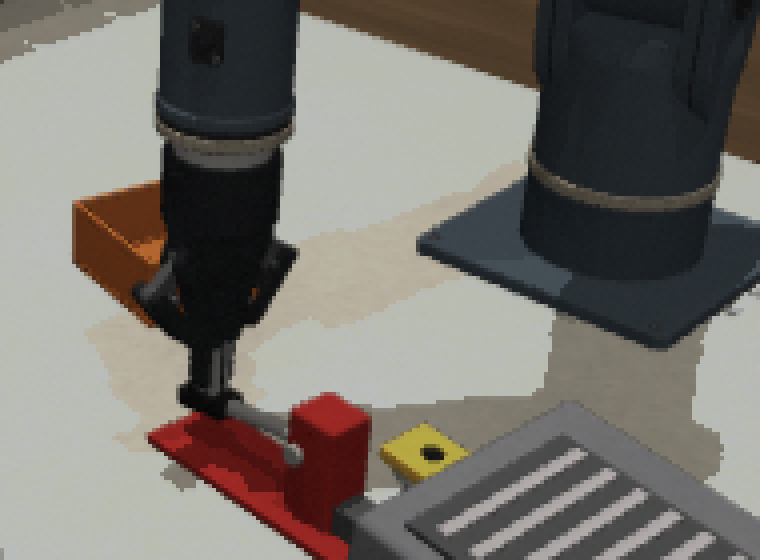

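View pics/w20.png

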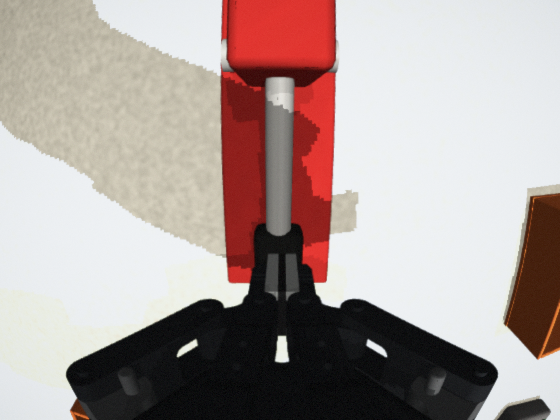

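Fully down: the preheater tab has risen (434,452) and the saddle shows beneath it. 78 N is harder than needed, so the second stroke will be gentler. Now I let it all the way back up.

Call:
{"name": "move_arm", "arguments": {"deltas": [[0,0,-0.2,-0.1,0,0,-1],[0.03,0,-0.3,-0.1,0,0,-1],[0.05,0,-0.35,0,0,0,-1],[0.07,0,-0.35,0,0,0,-1],[0.08,0,-0.35,0,0,0,-1],[0.1,0,-0.35,0,0,0,-1],[0.1,0,-0.5,0,0,0,-1],[0,0,-0.5,0,0,0,-1]]}}

```text
time: 18.75
ee_pos: [0.447, -0.0301, 0.1433]
ee_rot: [0.015, 0.747, 0.665, 0.025]
contact_force: [0.7, -0.6, 0.1]
opening: 0.0001
```

```bash
python3 - <<'E'
from h import *
o=st();c=capture("wrist");save(c,"w21")
s=capture("scene");save(s,"s21",(240,110,190,140),4)
E
```

```text
t 18.75 p [ 0.447  -0.0301  0.1433] R [[0.115, 0.992, 0.057], [0.993, -0.116, 0.012], [0.019, 0.056, -0.998]] F [ 0.7 -0.6  0.1] op 0.0001
```

View pics/s21.png

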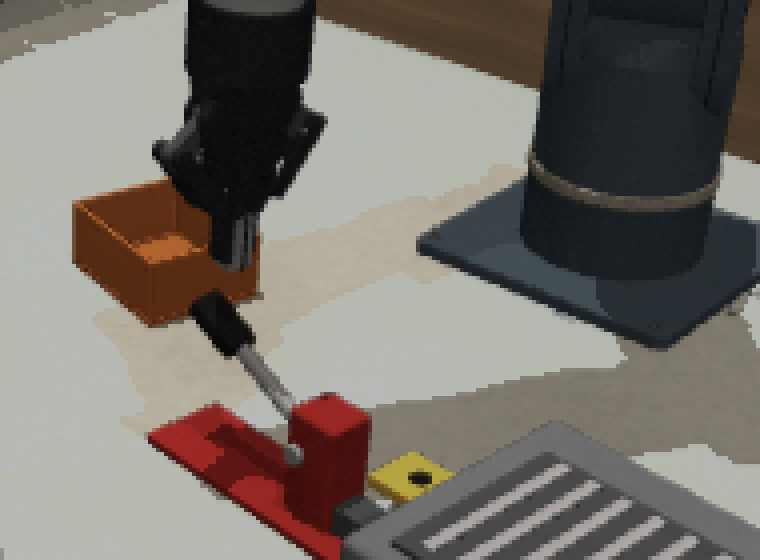

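View pics/w21.png

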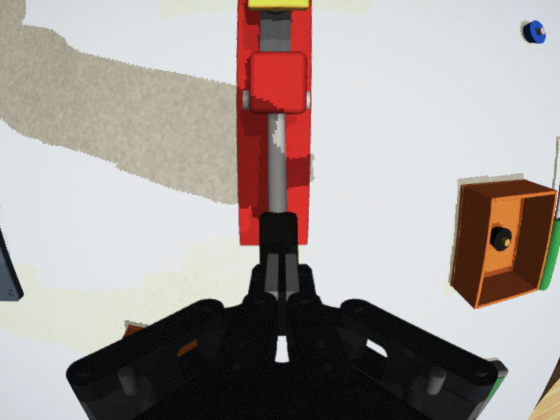

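The handle is fully back up (205,310) and the tab down at (421,478). The jack base corner at (148,436) has not shifted since before the stroke. I straighten the tool's tilt, then do the second stroke.

```bash
python3 - <<'E'
from h import *
plan((.4455,-.035,.12),-7,-1,n=3)
E
```

```text
N 3 deltas [[-0.06, -0.04, 0.27, 0.19, -0.06, 0.02, -1], [-0.06, -0.03, 0.27, 0.19, -0.06, 0.02, -1], [-0.06, -0.03, 0.27, 0.19, -0.06, 0.02, -1]]
```

Call:
{"name": "move_arm", "arguments": {"deltas": [[-0.06,-0.05,0.2,0.2,-0.06,0,-1],[-0.06,-0.05,0.25,0.2,-0.06,0,-1],[-0.06,-0.03,0.25,0.2,-0.06,0,-1],[0,0,0,0,0,0,-1]]}}

```text
time: 19.18
ee_pos: [0.4442, -0.0344, 0.1208]
ee_rot: [-0.003, 0.746, 0.666, -0.003]
contact_force: [-0.5, -0.2, -0.4]
opening: -0.0003
```

```bash
python3 - <<'E'
from h import *
st();plan((.4455,-.034,.112),-7,-1,n=2)
E
```

```text
t 19.18 p [ 0.4442 -0.0344  0.1208] R [[0.113, 0.994, -0.009], [0.994, -0.113, 0.001], [-0.0, -0.009, -1.0]] F [-0.5 -0.2 -0.4] op -0.0003
N 2 deltas [[0.01, 0.02, 0.15, -0.04, 0.0, 0.04, -1], [0.01, 0.02, 0.15, -0.04, 0.0, 0.04, -1]]
```

Call:
{"name": "move_arm", "arguments": {"deltas": [[0,0,0.3,0,0,0,-1],[-0.04,-0.03,0.3,0,0,0,-1],[-0.1,-0.04,0.3,0,0,0,-1],[-0.1,-0.06,0.3,0.03,0,0,-1],[-0.1,-0.08,0.3,0.03,0,0,-1],[-0.08,-0.08,0.3,0.03,0,0,-1]]}}

```text
time: 19.68
ee_pos: [0.4408, -0.0467, 0.0618]
ee_rot: [-0.003, 0.746, 0.666, -0.004]
contact_force: [5.1, 6.7, 13.3]
opening: 0.0003
```

```bash
python3 - <<'E'
from h import *
st();plan((.4446,-.0475,.047),-7,-1,n=2)
E
```

```text
t 19.68 p [ 0.4408 -0.0467  0.0618] R [[0.113, 0.994, -0.009], [0.994, -0.113, 0.0], [-0.001, -0.009, -1.0]] F [ 5.1  6.7 13.3] op 0.0003
N 2 deltas [[-0.01, 0.07, 0.25, -0.04, 0.01, 0.04, -1], [-0.01, 0.07, 0.25, -0.04, 0.01, 0.04, -1]]
```

Call:
{"name": "move_arm", "arguments": {"deltas": [[0.03,0.06,0.25,0,0,0,-1],[0.02,0.05,0.18,0,0,0,-1],[0,0,0.05,0,0,0,-1]]}}

```text
time: 19.93
ee_pos: [0.4419, -0.0465, 0.0455]
ee_rot: [-0.005, 0.747, 0.665, -0.004]
contact_force: [-7.2, 6.2, 73.4]
opening: 0.0
```

```bash
python3 - <<'E'
from h import *
st();plan((.4446,-.0475,.047),-7,-1,n=2)
E
```

```text
t 19.93 p [ 0.4419 -0.0465  0.0455] R [[0.116, 0.993, -0.013], [0.993, -0.116, 0.002], [0.001, -0.013, -1.0]] F [-7.2  6.2 73.4] op 0.0
N 2 deltas [[-0.01, 0.05, -0.03, -0.06, -0.0, 0.03, -1], [-0.01, 0.05, -0.03, -0.06, -0.0, 0.03, -1]]
```

It is at the stop. I ease the push slightly while staying down.

Call:
{"name": "move_arm", "arguments": {"deltas": [[0,0,0,0,0,0,-1],[0,0,0,0,0,0,-1]]}}

```text
time: 20.1
ee_pos: [0.4419, -0.0465, 0.0473]
ee_rot: [-0.006, 0.748, 0.664, -0.002]
contact_force: [-5.1, 2.1, 33.7]
opening: 0.0001
```

```bash
python3 - <<'E'
from h import *
st()
E
```

```text
t 20.1 p [ 0.4419 -0.0465  0.0473] R [[0.118, 0.993, -0.011], [0.993, -0.118, 0.006], [0.005, -0.012, -1.0]] F [-5.1  2.1 33.7] op 0.0001
```

```bash
python3 - <<'E'
from h import *
c=capture("wrist");save(c,"w22");st();s=capture("scene");save(s,"s22",(240,110,190,140),4);st();capture("top");capture("top");capture("top");st()
px=s["pixels"]
for b in blobs(px,(22,120,90),(33,255,255),50): print(b[:3])
E
```

```text
t 20.15 p [ 0.4418 -0.0465  0.0473] R [[0.119, 0.993, -0.011], [0.993, -0.118, 0.006], [0.005, -0.012, -1.0]] F [-4.3  2.5 33.5] op -0.0001
t 20.2 p [ 0.4418 -0.0465  0.0471] R [[0.118, 0.993, -0.011], [0.993, -0.118, 0.006], [0.004, -0.012, -1.0]] F [-4.1  2.8 36.1] op -0.0003
t 20.35 p [ 0.4418 -0.0465  0.0471] R [[0.118, 0.993, -0.012], [0.993, -0.118, 0.006], [0.004, -0.012, -1.0]] F [-5.7  2.8 37.3] op -0.0002
(np.int32(632), [221, 15, 35, 29], [242.9, 28.3])
(np.int32(422), [246, 45, 30, 28], [262.5, 56.7])
(np.int32(989), [172, 60, 39, 32], [191.1, 75.2])
(np.int32(649), [201, 87, 35, 31], [221.3, 100.9])
(np.int32(136), [336, 216, 21, 14], [345.7, 222.4])
(np.int32(212), [256, 361, 11, 24], [261.1, 371.9])
(np.int32(196), [320, 399, 11, 21], [324.6, 408.7])
```

View pics/s22.png

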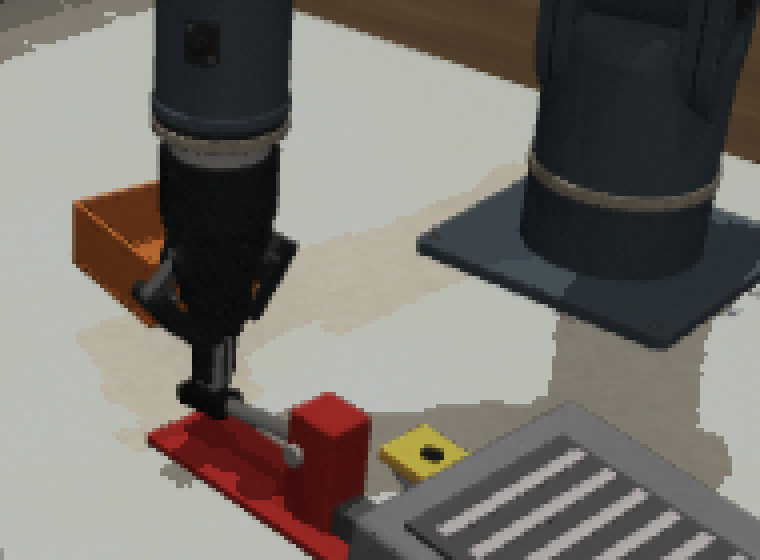

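View pics/w22.png

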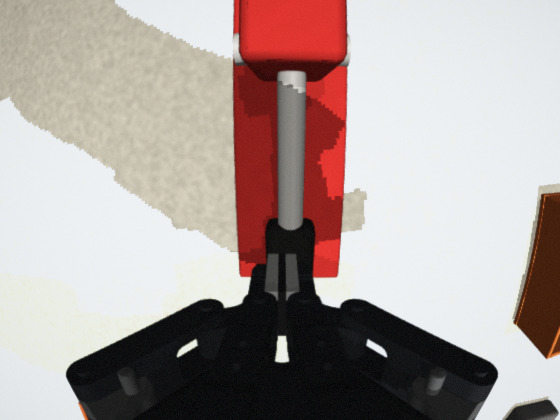

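Handle fully down on the base (TCP z 0.047) and the tab raised, dot now at scene (348,223). The push is steady at about 37 N. One numeric check of the lift, then hand in.

```bash
python3 - <<'E'
from h import *
s=capture("scene")
a=np.array([.118,.993])
d=np.array([.4681,.1411])
for th in (0,.03,.06,.09,.1):
    L=.222;y=-L*np.cos(th)-.076*-np.sin(th)*1;z=L*np.sin(th)+.076*np.cos(th)
    q=d+a*(L+y);print(th,proj(s,np.r_[q,z]).round(1))
g=s["pixels"][210:236,330:362].astype(int).max(2);m=(g<60).astype(np.uint8);n,l,st_,ce=cv2.connectedComponentsWithStats(m);print([(st_[i].tolist(),(ce[i]+[330,210]).round(1)) for i in range(1,n) if st_[i,4]>8])
w=capture("wrist");o=st()
print("jack rear corners",[onz(w,*p,.008,o).round(4).tolist() for p in ((240,276),(339,276))])
S=np.array([.468,.1411]);A=np.array([.123,.9924]);print("expected rear mid",S-A*.215)
E
```

```text
0 [344.9 228.9]
0.03 [346.  227.1]
0.06 [347.  225.3]
0.09 [348.2 223.6]
0.1 [348.6 223. ]
[([15, 12, 6, 3, 14], array([347.6, 223.1]))]
t 20.45 p [ 0.4419 -0.0465  0.0471] R [[0.118, 0.993, -0.012], [0.993, -0.118, 0.006], [0.004, -0.012, -1.0]] F [-5.   1.6 37.5] op 0.0002
jack rear corners [[0.4116, -0.068, 0.008], [0.4747, -0.0754, 0.008]]
expected rear mid [ 0.441555 -0.072266]
```

```bash
python3 - <<'E'
from station import env
print(env.finish_job())
E
```

```text
the job is handed in; nothing more can be done
None
```

The job is done and handed in at about 20.5 s of the 72 s allowed.

**What I did:** I dropped the worn black foot into the left-hand orange box; the wrist view showed it standing inside. I set the red jack flat with its saddle under the yellow tab's dot and let go of it. I pumped one full trial stroke down and all the way back up, then pressed the handle down again and am still holding it.

**Last checks:**
- **Lift:** the dot in the scene view is at (348,223), which fits a tip of about 0.09 rad.
- **Handle:** pressing point at z 0.047 m, the fully-down value, with a steady push of about 37 N.
- **Centring:** the saddle was within about 0.5 mm of the dot just before I set it down and let go. The jack's rear edge now reads 1.7 mm from where it should be, which is within the 2 mm camera calibration.
- **Other items:** I never went near the blue foot, screwdriver or meter. I did not measure their positions at the end.

**What was off:** the fingertip push at the handle's stop reached about 78 N on the trial stroke and 73 N on the second. That was harder than needed, though under the 120 N wrist limit. It is also above the 40 N limit for the arm and gripper body; I took that limit not to cover the fingertips, which were what pressed on the handle.

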